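# Fish the parts basket out of the soak tank with the hook rod

## Task

Take the hook rod from its stand and use it to fetch the wire basket, with the spark plug in it, out of the narrow soak tank: catch the basket's crossbar, slide the basket along the tank against the sprung pad until its ears are free of the lips above them, lift it out and stand it upright in the drip tray. Then hang the rod back in its stand. Be gentle with the rod and set the basket down softly, do not reach for the basket with the hand, and leave the other things where they are.

Things in the scene. Friction and masses are not known exactly. Their poses are not given: they have to be found in the camera images.
- hook_rod: steel hook rod (0.15 kg, for loads under 12 N) hanging upright in the fork of its stand. Origin: centre of its grippy rubber handle, 34 (x) x 22 (y) x 50 (z) mm; grip it firmly from above across y (22 mm), or it turns in the grip as the hook pushes. A collar 36 mm across lies 25 to 29 mm below the origin. A straight shank 7 mm thick runs down to the bend; the hook points along the rod's +x
- hook_bend (a point): where the rod's shank bends into its foot, 118 mm below the rod's origin, same axes. The foot, 7 mm thick, runs 16 mm along +x (centre line) to an upturned tip: its top is 10 mm above the foot's centre line, its front 19.5 mm ahead of the shank's centre line. Clear gap between shank and tip: 9 mm
- stand: fixed dark steel stand for the rod, base 110 x 80 mm. Origin: on the bench, under the point where the shank hangs; the hung rod's origin is 154 mm straight above it, the rod's x along the stand's x (it may start turned by up to 0.12 rad)
- fork (a point): middle of the seat on top of the stand's fork, 125 mm above the bench, where the rod's collar rests; axes of the stand. The slot is 14 mm wide (y), from its open front end at x = -28 mm to x = +40 mm: the hook, pointing to +x, can be drawn straight up or lowered straight down through it
- tank: fixed open-topped grey sheet-metal soak tank, outside 170 (x) x 92 (y) x 125 (z) mm, inside 164 x 86 mm. Origin: centre of its underside; z up; x along its length, the sprung pad inside towards +x
- tank_mouth (a point): middle of the tank's open top, level with its rim, 125 mm above the tank's origin; axes of the tank
- tank_ledges (a point): tank's middle at the height of its ledges (64 mm up), on which the basket's ears lie along both long sides. Fixed lips 4 mm thick, 7 mm above the ledges, hold the ears down until the basket, pushed to +x, has pressed the pad in by 4 mm, and again if it springs back. Held there it must rise 11 mm for its ears to be above the lips; then no more pressing. Lifting earlier jams it
- tank_pad_end (a point): inside of the tank's +x end wall, 67 mm up; axes of the tank. Before it is the rubber-faced sprung pad, 44 mm wide (y), 14 mm tall. Pad and lips are one fixed frame whose place along the tank is not measured: the relaxed pad's face is anywhere from 30 to 58 mm before this point. The pad starts to give at 2 N, takes 0.5 N more per mm, and bottoms after 8 mm
- basket: loose steel wire basket, 80 (x) x 60 (y) x 55 (z) mm, 0.15 to 0.3 kg, open at the top, walls 2 mm, solid to the touch. Origin: centre of its underside; its x along the tank's. From each long side, in the middle, an ear 24 mm long (x) stands out to y = +-40 mm, 46 to 50 mm up. It starts hanging by its ears on the tank's ledges, origin 18 mm above the tank's, 25 to 31 mm to -x of the tank's middle
- crossbar (a point): middle of the basket's crossbar (centre line), 58 mm above the basket's origin; axes of the basket. The bar, 6 mm thick, spans the basket along y, falling to 54 mm at the walls. The basket is to be caught and lifted here by the hook from below
- spark_plug: loose spark plug, 53 mm long, 21 mm thick, lying on the basket's floor; origin at the middle of its underside. It must stay in the basket
- drip_tray: fixed low aluminium tray, 130 (x) x 110 (y) x 18 (z) mm, walls and floor 3 mm. Origin: centre of its underside. Stand the basket about in its middle
- oil_filter: bystander: black oil filter, 68 mm across, 90 mm tall; origin at the centre of its underside
- bearing: bystander: ball bearing lying flat, 68 mm across, 20 mm tall; origin at the centre of its underside
- tape_roll: bystander: black tape roll lying flat, 68 mm across, 19 mm tall; origin at the centre of its underside
Things that resemble listed ones, but are neither listed nor needed, are in the scene too. What is shaped like the hook_rod but blue or pink is not meant.

How it is judged (in metres and radians):
On the way, in this order (a step that is already met when the one before it is completed fails the run):
1. the basket hangs on the hook rod clear above the tank's rim, the spark plug in it (z of basket in the frame of tank above 0.122 m and contact force between hook_rod and basket above 0.5 N and distance between spark_plug and basket below 0.045 m), for 0.2 s.
2. the basket stands upright in the drip tray, off the hook (horizontal distance between basket and drip_tray below 0.035 m and z of basket in the frame of drip_tray below 0.007 m and angle between basket's own z axis and vertical below 0.08 rad and contact force between hook_rod and basket below 0.1 N), for 0.2 s.
At the end, for the whole second after the job is handed in: The basket stands flat and still in the drip tray (middle within 35 mm of the tray's middle, tilt under 0.08 rad) with the spark plug in it, and the released rod hangs still and upright in the fork of its stand (within 15 mm sideways and 4 mm in height) (horizontal distance between basket and drip_tray below 0.035 m and z of basket in the frame of drip_tray below 0.007 m and angle between each of basket, hook_rod's own z axis and vertical below 0.08 rad and linear speed of basket below 0.02 m/s and distance between spark_plug and basket below 0.045 m and horizontal distance between hook_rod and stand below 0.015 m and z of hook_rod in the frame of stand between 0.15 and 0.158 m and linear speed of hook_rod below 0.03 m/s and contact force between the fingers and hook_rod below 0.1 N); the robot touches nothing.
It fails at once if the hook rod presses or pulls the basket with more than 12 N (contact force between hook_rod and basket above 12 N).
It fails at once if the hook rod bears on the tank with more than 12 N (contact force between hook_rod and tank above 12 N).
It fails at once if the hand or arm touches the basket (contact force between any of the fingers, the arm and basket above 1 N).
It fails at once if the basket is dropped or banged down in the tray (more than 25 N) (contact force between basket and drip_tray above 25 N).
It fails at once if a bystander is moved by more than 30 mm (distance of any of oil_filter, bearing, tape_roll from where it was at the start of the episode above 0.03 m).
It also fails if it takes over 72 s, if anything falls off the work surface, if the arm or the gripper's body presses on something with over 40 N, if the wrist force passes 120 N, or if a joint passes its speed limit or range.

## Robot

A 6-joint arm with a two-finger parallel gripper is mounted at the origin on a cart in front of the work surface, level with it; the furniture and walls round the work are solid. World frame = base frame: x ahead of the robot, y to its left, z up, the work surface at z = 0. Lengths are in mm, angles in rad, forces in N, time in s.
With the tool pointing down it reaches from about 275 to 1000 mm from the base axis. Payload 8.4 kg.
Tool frame: the origin (TCP) lies between the finger pads; the fingertips stand r.nose_length ahead of it and the grasp point (between the pads) lies 8 mm behind it (r.nose_length is the distance from the TCP to the fingertips, in mm); y points along the fingers, x is the direction in which the jaws open and shut, and the axes are right-handed (so a half turn about y gives the same grasp; the last joint's range is limited). The gripper opens to 85 mm and grips with 20 to 120 N. Pads are 22 mm wide; open, the fingers measure 114 mm over their backs; the gripper's body (76 mm by 85 mm) begins 54 mm behind the grasp point. The pads swing forward as they close: fully open they stand 13 mm farther back than shut.
Start: joints at [1.237, 0.353, 1.633, -0, 1.155, -0.002], TCP at [203.589, 590.914, 242.281] pointing down, gripper open.
Joint ranges: [-2.63, 2.63], [-0.92, 2.1], [0.06, 2.66], [-1.3, 4.44], [0, 2.69], [-3.02, 3.02]. Speed limits (rad/s): [2.22, 2.22, 2.79, 3.14, 3.14, 3.14].

## Interface

Orientations are given as [roll, pitch, yaw] about the fixed x, y, z axes, in that order (R = Rz(yaw) Ry(pitch) Rx(roll)).
In Python, from rig import r, cams, order gives the robot as it stands. The module is installed in compiled form; this text tells all that it offers.
- The arm moves only by the shell command python3 -m crank 'ROWS' [FORCE]. ROWS is JSON, a list of rows, each a list of 7 numbers: the turn, a rotation vector about the tool's x, y, z in degrees, then the shift along the tool's x, y, z in cm, then the opening, from -1 (shut) to 1 (fully open). A call has exactly 10 rows; each row shifts and turns the pose as measured when the row begins, along the tool's axes as they then stand; what a row does not reach is not made up. A row lasts 1/12 s, in which the tool goes at most 41.7 mm and 7.16 degrees, less where a joint would pass 70% of its speed; a pose out of reach is approached as far as the arm can. A call with a gripper value outside its range is refused whole. The fingers move at their own pace and stop on an object; FORCE is the grip in N (left out, the last holds). Time passes only in rows, so rows that do not move let the fingers close, or fill a call up. It gives the time, the measured TCP pose, the force and the opening at its end, in the units of the state.
- r.sense(): the state, without advancing time (a new reading comes with each control period).
- cams.grab_frame(name): name is "side" or "top"; returns the picture (420x560x3 uint8, blue, green, red); there is no depth.
- cams.camera_info(name): a dict with "intrinsics" (3x3 intrinsics, pixels), "view" (4x4, takes a point from world to camera coordinates). Camera axes: x right, y up, looking along -z (the intrinsics and any distortion apply to the point x, -y, -z); pixel columns grow to the right and rows downward; lengths in mm; the calibration is good to about 2 mm. A picture is of the moment at which its call begins. camera_info takes no time and is no camera call.
- order.sign_off(): hands the job in, once; it reports no verdict.
The state is a dict: "clock": time; "qpos": joint angles; "qvel": joint speeds; "joint_efforts": joint torques, N m; "eef_pos": TCP position; "tcp_rot": TCP orientation; "contact_force": force on the tool from outside, world axes, zero at the start; "wrist_torque": the same for the moment, N m; "opening": opening from 0.0 (shut) to 1.0 (fully open).
Only numpy, scipy, OpenCV 4.12 (cv2) and the standard library are available. Lean on these libraries where they do the work, as an engineer would, in place of code of your own. Each camera call takes 0.05 s, during which the arm holds its last target.

## Working session

There is one attempt and no reset: what is moved stays moved. The work goes in short steps, Python scripts to look and compute and a shell command to move; the robot and the scene stay as the last step left them, time stands still between calls to the robot, and variables do not carry over. Pictures are saved under pics/ and viewed, and the job is handed in when it is done.

```bash
mkdir -p pics; ls; python3 - <<'E'
from rig import r,cams,order
import cv2,json
s=r.sense();print(s);print(r.nose_length)
for n in("side","top"):
    f=cams.grab_frame(n);cv2.imwrite(f"pics/{n}0.png",f)
    c=cams.camera_info(n);print(n,c)
E
```

```text
pics
{'clock': 0.0, 'qpos': array([ 1.23658247e+00,  3.53647390e-01,  1.63413825e+00,  1.35410878e-05,
        1.15518438e+00, -2.43667370e-03]), 'qvel': array([-0.00084959,  0.00242671, -0.00090586,  0.0026053 , -0.00012108,
        0.00073538]), 'joint_efforts': array([-1.92714306e-04, -6.05230808e+01, -3.42068911e+01, -2.42748019e-04,
        9.38367069e-03, -1.91858408e-05]), 'eef_pos': array([203.44490284, 590.47674174, 241.56037826]), 'tcp_rot': array([-1.57078059e+00,  1.37732749e-03,  1.23901368e+00]), 'contact_force': array([-0.56458349, -0.04811229,  1.07063458]), 'wrist_torque': array([-0.02196471,  0.00092096,  0.01467533]), 'opening': 1.0023974490640906}
11.0
side {'intrinsics': array([[379.09715127,   0.        , 281.29494361],
       [  0.        , 379.09715127, 208.95168957],
       [  0.        ,   0.        ,   1.        ]]), 'view': array([[ 9.95928799e-01, -9.00346967e-02,  4.42500299e-03,
        -5.42218710e+02],
       [ 5.43583487e-02,  6.39001132e-01,  7.67282688e-01,
        -6.50039903e+01],
       [-7.19096460e-02, -7.63918390e-01,  6.41293767e-01,
        -1.33500020e+03],
       [ 0.00000000e+00,  0.00000000e+00,  0.00000000e+00,
         1.00000000e+00]])}
top {'intrinsics': array([[449.9316751 ,   0.        , 281.08898745],
       [  0.        , 449.9316751 , 217.69384245],
       [  0.        ,   0.        ,   1.        ]]), 'view': array([[ 1.83039306e-02, -9.99531763e-01,  2.45197887e-02,
        -1.06695077e+02],
       [ 9.87623007e-01,  2.18958174e-02,  1.55310555e-01,
        -5.73350761e+02],
       [-1.55774714e-01,  2.13735138e-02,  9.87561346e-01,
        -1.42472038e+03],
       [ 0.00000000e+00,  0.00000000e+00,  0.00000000e+00,
         1.00000000e+00]])}
```

View pics/side0.png

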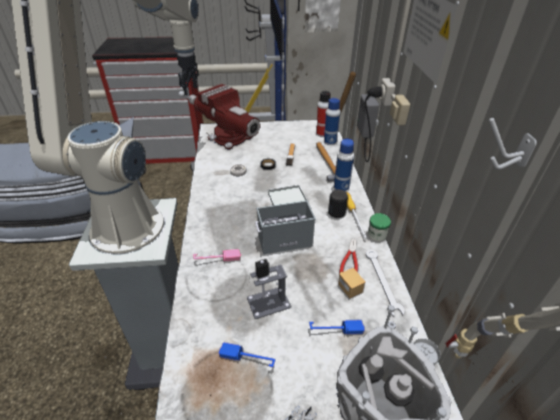

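View pics/top0.png

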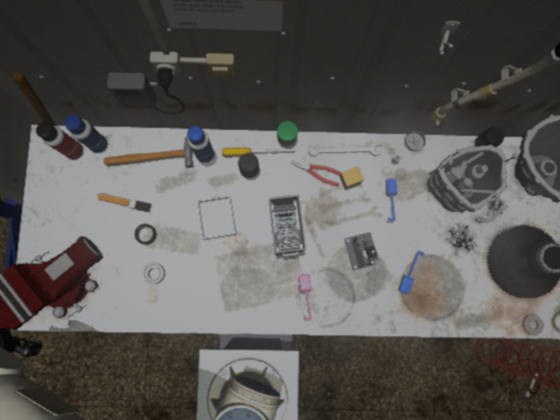

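```bash
cat > h.py <<'E'
import numpy as np,cv2
from rig import r,cams,order
def cam(n):
    c=cams.camera_info(n);return c["intrinsics"],c["view"]
def ray(n,u,v):
    K,V=cam(n);d=np.linalg.inv(K)@[u,v,1];d=np.array([d[0],-d[1],-d[2]])
    R=V[:3,:3];t=V[:3,3];o=-R.T@t;return o,R.T@d
def onz(n,u,v,z):
    o,d=ray(n,u,v);return o+d*(z-o[2])/d[2]
def proj(n,p):
    K,V=cam(n);c=V[:3,:3]@np.array(p,float)+V[:3,3];q=K@[c[0],-c[1],-c[2]];return q[:2]/q[2]
def tri(u1,u2):
    o1,d1=ray("side",*u1);o2,d2=ray("top",*u2)
    A=np.c_[d1,-d2];s=np.linalg.lstsq(A,o2-o1,rcond=None)[0]
    a=o1+d1*s[0];b=o2+d2*s[1];return (a+b)/2,np.linalg.norm(a-b)
def crop(f,x0,y0,w,h,k,out):
    cv2.imwrite(out,cv2.resize(f[y0:y0+h,x0:x0+w],None,fx=k,fy=k,interpolation=cv2.INTER_CUBIC))
E
python3 - <<'E'
from h import *
s=cv2.imread("pics/side0.png");t=cv2.imread("pics/top0.png")
crop(s,235,180,100,75,8,"pics/s_tank.png")
crop(s,225,250,90,70,8,"pics/s_stand.png")
crop(t,260,190,60,75,8,"pics/t_tank.png")
crop(t,330,220,70,60,8,"pics/t_stand.png")
crop(t,185,185,70,65,8,"pics/t_tray.png")
for n in("side","top"):print(ray(n,281,210))
E
```

```text
(array([  447.54534585, -1027.11208079,   908.40306647]), array([ 0.07098448,  0.76222142, -0.64341896]))
(array([ 346.27193122,  -63.63985422, 1498.66234552]), array([ 0.17265947, -0.02080141, -0.98491038]))
```

View pics/s_tank.png

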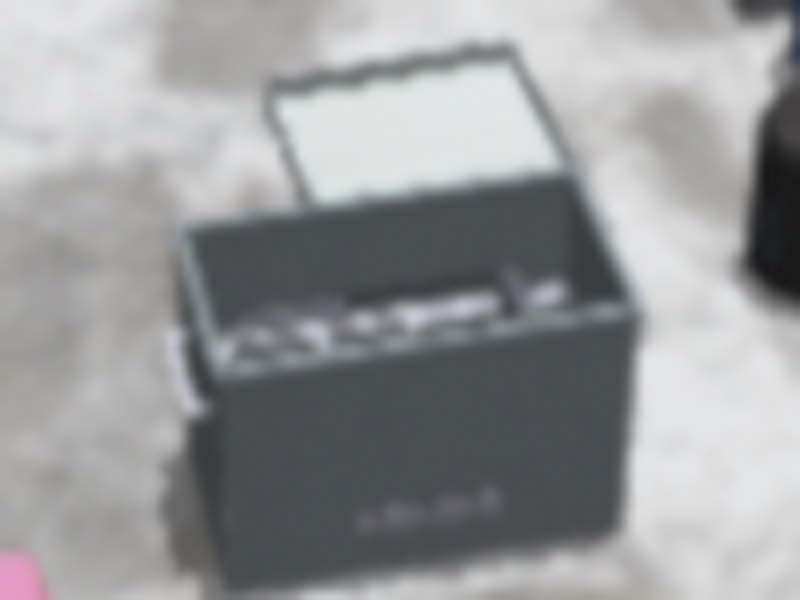

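View pics/s_stand.png

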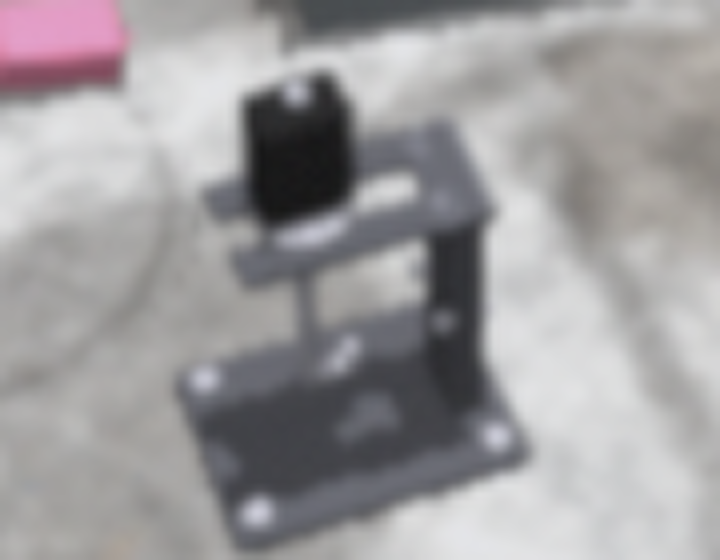

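View pics/t_tank.png

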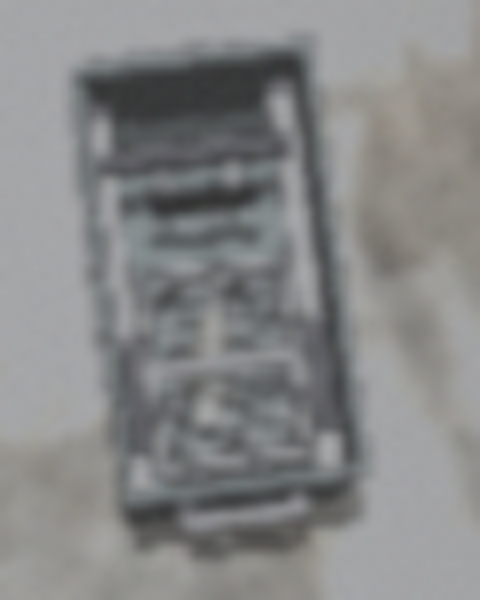

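View pics/t_stand.png

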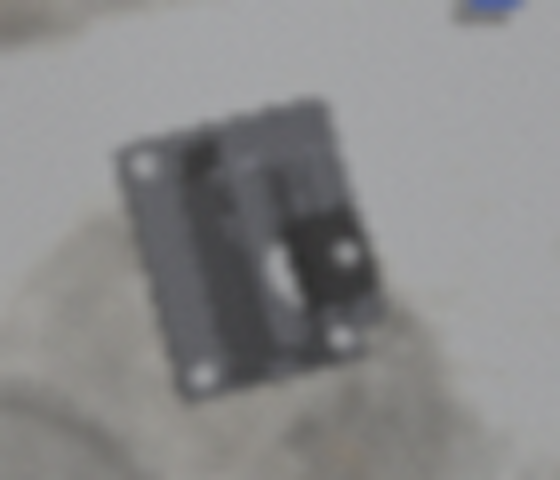

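View pics/t_tray.png

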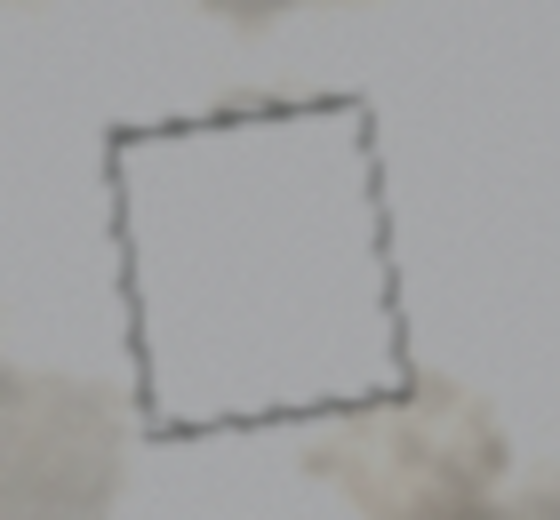

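```bash
cat >> h.py <<'E'
def C(x0,y0,pts,k=8): return [(x0+(u+.5)/k-.5,y0+(v+.5)/k-.5) for u,v in pts]
E
python3 - <<'E'
from h import *
np.set_printoptions(precision=1,suppress=True)
def rep(nm,n,px,z):
    P=np.array([onz(n,*p,z) for p in px]);c=P.mean(0)
    e=[np.linalg.norm(P[(i+1)%4]-P[i]) for i in range(4)]
    print(nm,"c",c,"edges",np.array(e));
    for i in range(4):
        d=P[(i+1)%4]-P[i];print("   yaw",np.round(np.arctan2(d[1],d[0]),3),P[i])
rep("tank top","top",C(260,190,[(78,72),(308,48),(355,475),(128,500)]),125)
rep("tank side","side",C(235,180,[(182,230),(570,172),(638,312),(222,372)]),125)
rep("stand base top","top",C(330,220,[(115,150),(325,100),(385,345),(185,400)]),3)
rep("stand base side","side",C(225,250,[(180,385),(430,300),(525,455),(240,548)]),3)
rep("tray top","top",C(185,185,[(110,132),(362,98),(410,395),(150,435)]),18)
rep("tray bot?side","side",C(235,180,[(268,82),(515,48),(575,165),(310,205)]),18)
# handle
s=cv2.imread("pics/side0.png");t=cv2.imread("pics/top0.png")
print("handle top dot tri",tri(C(225,250,[(297,95)])[0],C(330,220,[(346,252)])[0]))
print("bar", [onz("top",*p,76) for p in C(260,190,[(150,370),(298,357),(225,364)])])
for u,v in [(205,160),(200,205),(205,245),(205,262)]:print("pad?",onz("top",*C(260,190,[(u,v)])[0],74))
E
```

```text
tank top c [ 545.1 -111.1  125. ] edges [ 90.1 167.5  87.4 167.6]
   yaw -1.442 [622.4 -55.6 125. ]
   yaw -3.021 [ 634. -145.  125.]
   yaw 1.701 [ 467.7 -165.1  125. ]
   yaw 0.136 [456.3 -78.4 125. ]
tank side c [ 545.7 -116.   125. ] edges [163.   90.2 165.2  86.9]
   yaw 0.147 [458.6 -84.1 125. ]
   yaw -1.412 [619.8 -60.3 125. ]
   yaw -3.015 [ 634.1 -149.4  125. ]
   yaw 1.706 [ 470.2 -170.2  125. ]
stand base top c [ 476.9 -365.6    3. ] edges [ 91.7 105.   87.2 107.6]
   yaw -1.317 [ 516.9 -308.1    3. ]
   yaw -2.913 [ 539.9 -396.8    3. ]
   yaw 1.854 [ 437.6 -420.6    3. ]
   yaw 0.271 [ 413.2 -336.9    3. ]
stand base side c [ 472.3 -361.2    3. ] edges [ 98.7  77.  106.6  73.2]
   yaw 0.316 [ 413.7 -340.9    3. ]
   yaw -1.2 [ 507.4 -310.2    3. ]
   yaw -2.86 [ 535.3 -382.     3. ]
   yaw 1.837 [ 432.9 -411.6    3. ]
tray top c [575.5 117.7  18. ] edges [105.6 126.9 107.9 128.5]
   yaw -1.41 [629.9 181.5  18. ]
   yaw -2.949 [646.8  77.3  18. ]
   yaw 1.746 [522.2  53.   18. ]
   yaw 0.175 [503.3 159.2  18. ]
tray bot?side c [575.7 114.9  18. ] edges [124.7  95.9 128.   97. ]
   yaw 0.141 [506.5 153.8  18. ]
   yaw -1.398 [629.9 171.3  18. ]
   yaw -2.992 [646.4  76.8  18. ]
   yaw 1.709 [519.9  57.7  18. ]
handle top dot tri (array([ 460.4, -364.5,  179.9]), np.float64(0.6192901234608736))
bar [array([512.1, -86.7,  76. ]), array([ 518.6, -145.5,   76. ]), array([ 515.2, -116.5,   76. ])]
pad? [ 597.8 -107.2   74. ]
pad? [ 579.4 -105.5   74. ]
pad? [ 563.2 -107.8   74. ]
pad? [ 556.3 -107.9   74. ]
```

```bash
python3 - <<'E'
from h import *
s=cv2.imread("pics/side0.png");t=cv2.imread("pics/top0.png")
a=cv2.resize(s[255:290,245:290],None,fx=16,fy=16,interpolation=cv2.INTER_CUBIC)
b=cv2.resize(t[235:268,355:385],None,fx=16,fy=16,interpolation=cv2.INTER_CUBIC)
a=cv2.convertScaleAbs(a,alpha=2.0,beta=0);b=cv2.convertScaleAbs(b,alpha=2.0)
cv2.imwrite("pics/hs.png",a);cv2.imwrite("pics/ht.png",b)
E
```

```text
(no output)
```

View pics/hs.png

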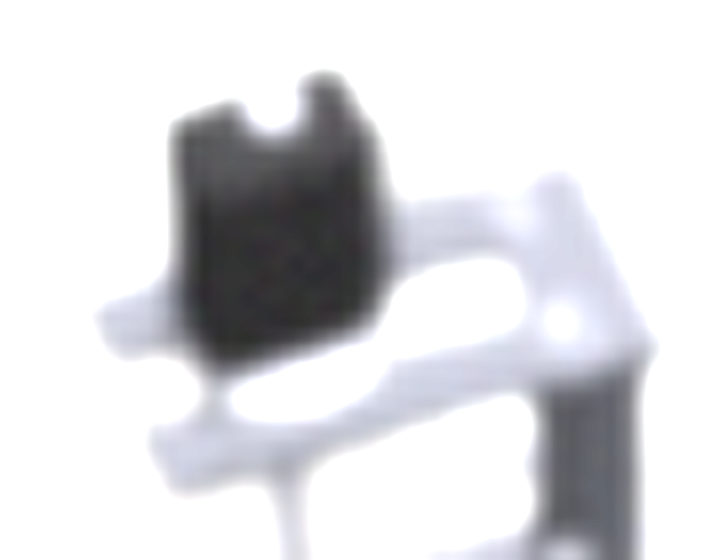

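View pics/ht.png

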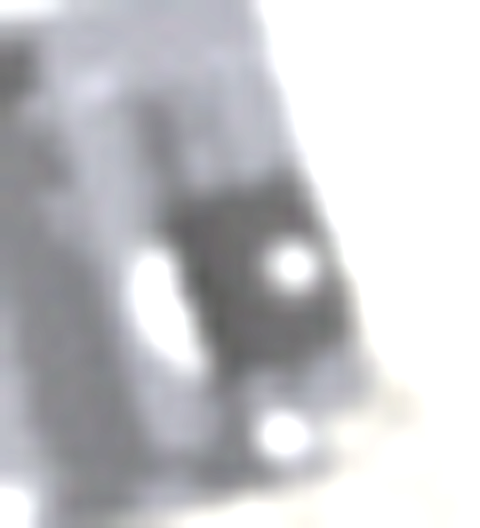

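```bash
python3 - <<'E'
from h import *
np.set_printoptions(precision=1,suppress=True)
def l(nm,n,o,a,b,z):
    p,q=[onz(n,*x,z) for x in C(*o,[a,b],16)];d=q-p;print(nm,p,q,round(np.linalg.norm(d),1),"yaw",np.round(np.arctan2(d[1],d[0]),3))
S=(245,255);T=(355,235)
l("fork near bottom edge","side",S,(185,490),(540,385),119)
l("fork near top inner","side",S,(385,365),(520,305),125)
l("fork ends(+-90)","side",S,(100,318),(160,440),125)
l("fork right end","side",S,(560,175),(650,345),125)
l("handle bottom","side",S,(215,360),(380,310),129)
l("handle left edge top->","top",T,(170,210),(215,370),179)
l("handle right","top",T,(295,185),(350,325),179)
l("stand right edge top","top",T,(262,20),(340,240),125)
for z in(129,179):print([onz("top",*p,z) for p in C(*T,[(292,268)],16)])
E
```

```text
fork near bottom edge [ 442.4 -390.8  119. ] [ 502. -374.  119.] 62.0 yaw 0.275
fork near top inner [ 476.4 -372.5  125. ] [ 499.7 -361.6  125. ] 25.7 yaw 0.437
fork ends(+-90) [ 429.7 -358.4  125. ] [ 438.7 -385.   125. ] 28.2 yaw -1.244
fork right end [ 508.9 -333.5  125. ] [ 520.6 -372.   125. ] 40.3 yaw -1.277
handle bottom [ 448.4 -372.4  129. ] [ 476.2 -364.1  129. ] 29.0 yaw 0.29
handle left edge top-> [ 470.4 -342.1  179. ] [ 441.1 -350.1  179. ] 30.4 yaw -2.875
handle right [ 475.5 -365.3  179. ] [ 449.8 -375.2  179. ] 27.5 yaw -2.776
stand right edge top [ 512.6 -371.7  125. ] [ 470.4 -386.2  125. ] 44.6 yaw -2.81
[array([ 464.5, -376. ,  129. ])]
[array([ 460.1, -364.6,  179. ])]
```

```bash
python3 -m crank '[[0,7.1,0,0,0,0,1],[0,7.1,0,0,0,0,1],[0,7.1,0,0,0,0,1],[0,7.1,0,0,0,0,1],[0,7.1,0,0,0,0,1],[0,7.1,0,0,0,0,1],[0,7.1,0,0,0,0,1],[0,7.1,0,0,0,0,1],[0,7.1,0,0,0,0,1],[0,7.1,0,0,0,0,1]]' 60
python3 -m crank '[[0,7.1,0,0,0,0,1],[0,7.1,0,0,0,0,1],[0,7.1,0,0,0,0,1],[0,7.1,0,0,0,0,1],[0,7.1,0,0,0,0,1],[0,7.1,0,0,0,0,1],[0,7.1,0,0,0,0,1],[0,7.1,0,0,0,0,1],[0,7.1,0,0,0,0,1],[0,7.1,0,0,0,0,1]]'
cat >> h.py <<'E'
def tod(target,psi=None):
    s=r.sense();p=np.array(s["eef_pos"]);from scipy.spatial.transform import Rotation as Ro
    R=Ro.from_euler("xyz",s["tcp_rot"]).as_matrix()
    d=np.array(target,float)-p;out=R.T@d/10
    print("t",round(s["clock"],2),"pos",p.round(1),"rot",s["tcp_rot"].round(3),"F",s["contact_force"].round(2),"open",round(s["opening"],3),"q",s["qpos"].round(2))
    print(" tool-shift cm",out.round(3))
    if psi is not None:
        Rt=Ro.from_euler("xyz",[-np.pi/2,0,psi]).as_matrix()
        print(" tool-turn deg",np.degrees(Ro.from_matrix(R.T@Rt).as_rotvec()).round(2))
E
python3 -c "
from h import *
tod((460.4,-364.5,222),-1.281)"
```

```text
clock: 0.93
eef_pos: [202.5, 587.7, 237.0]
tcp_rot: [-1.58, 0.003, -0.013]
contact_force: [0.5, 0.1, -0.2]
opening: 0.995
clock: 1.77
eef_pos: [201.5, 584.9, 232.5]
tcp_rot: [-1.582, -0.015, -1.263]
contact_force: [-1.1, -0.2, 0.5]
opening: 1.0
t 1.77 pos [201.5 584.9 232.5] rot [-1.582 -0.015 -1.263] F [-1.07 -0.15  0.54] open 1.0 q [ 1.24  0.36  1.64 -0.    1.15  2.5 ]
 tool-shift cm [98.296  2.526 -4.077]
 tool-turn deg [0.62 1.04 0.84]
```

```bash
python3 -m crank '[[0,0,0,4,-0.04,-0.17,1],[0,0,0,4,-0.04,-0.17,1],[0,0,0,4,-0.04,-0.17,1],[0,0,0,4,-0.04,-0.17,1],[0,0,0,4,-0.04,-0.17,1],[0,0,0,4,-0.04,-0.17,1],[0,0,0,4,-0.04,-0.17,1],[0,0,0,4,-0.04,-0.17,1],[0,0,0,4,-0.04,-0.17,1],[0,0,0,4,-0.04,-0.17,1]]'
python3 -m crank '[[0,0,0,4,-0.04,-0.17,1],[0,0,0,4,-0.04,-0.17,1],[0,0,0,4,-0.04,-0.17,1],[0,0,0,4,-0.04,-0.17,1],[0,0,0,4,-0.04,-0.17,1],[0,0,0,4,-0.04,-0.17,1],[0,0,0,4,-0.04,-0.17,1],[0,0,0,4,-0.04,-0.17,1],[0,0,0,4,-0.04,-0.17,1],[0,0,0,4,-0.04,-0.17,1]]'
python3 -c "
from h import *
tod((460.4,-364.5,222),-1.281)"
```

```text
clock: 2.6
eef_pos: [301.8, 188.4, 238.0]
tcp_rot: [-1.584, -0.015, -1.264]
contact_force: [1.0, -0.9, 0.4]
opening: 0.997
clock: 3.43
eef_pos: [403.7, -215.8, 249.6]
tcp_rot: [-1.579, -0.016, -1.264]
contact_force: [0.3, 1.4, 0.4]
opening: 1.001
t 3.43 pos [ 403.7 -215.8  249.6] rot [-1.579 -0.016 -1.264] F [0.31 1.37 0.4 ] open 1.001 q [-0.48  0.08  1.97 -0.02  1.09  0.79]
 tool-shift cm [15.839  3.01   0.939]
 tool-turn deg [0.46 0.99 0.94]
```

```bash
python3 -m crank '[[0.1,0.3,0.3,3,0.3,0.2,1],[0.1,0.3,0.3,3,0.3,0.2,1],[0.1,0.3,0.3,3,0.3,0.2,1],[0.1,0.1,0,3,0.3,0.2,1],[0,0,0,2,0.3,0.1,1],[0,0,0,1.2,0.2,0,1],[0,0,0,0.6,0.2,0,1],[0,0,0,0,0,0,1],[0,0,0,0,0,0,1],[0,0,0,0,0,0,1]]'
python3 -c "
from h import *
tod((460.4,-364.5,146),-1.281)"
```

```text
clock: 4.27
eef_pos: [457.9, -378.7, 227.6]
tcp_rot: [-1.574, 0.002, -1.29]
contact_force: [-0.0, -0.1, -0.8]
opening: 0.997
t 4.27 pos [ 457.9 -378.7  227.6] rot [-1.574  0.002 -1.29 ] F [-0.02 -0.08 -0.79] open 0.997 q [-0.69  0.32  1.71 -0.    1.11  0.6 ]
 tool-shift cm [-1.271  8.166  0.658]
 tool-turn deg [ 0.15 -0.51 -0.14]
```

```bash
python3 -m crank '[[0,-0.2,0,-0.5,0,0.25,1],[0,-0.2,0,-0.4,0,0.2,1],[0,-0.1,0,-0.2,0.1,0.1,1],[0,0,0,-0.1,0.3,0.05,1],[0,0,0,0,0.4,0,1],[0,0,0,0,0.4,0,1],[0,0,0,0,0.4,0,1],[0,0,0,0,0.2,0,1],[0,0,0,0,0,0,1],[0,0,0,0,0,0,1]]'
python3 -c "
from h import *
tod((460.4,-364.5,146),-1.281)
cv2.imwrite('pics/s1.png',cams.grab_frame('side'))
crop(cv2.imread('pics/s1.png'),200,190,130,97,6,'pics/s1c.png')"
```

```text
clock: 5.1
eef_pos: [460.1, -359.6, 209.0]
tcp_rot: [-1.573, 0.003, -1.276]
contact_force: [0.7, 0.7, 0.4]
opening: 0.999
t 5.1 pos [ 460.1 -359.6  209. ] rot [-1.573  0.003 -1.276] F [0.65 0.71 0.36] open 0.999 q [-0.67  0.33  1.75 -0.    1.07  0.61]
 tool-shift cm [ 0.492  6.294 -0.101]
 tool-turn deg [ 0.13  0.27 -0.15]
```

View pics/s1c.png

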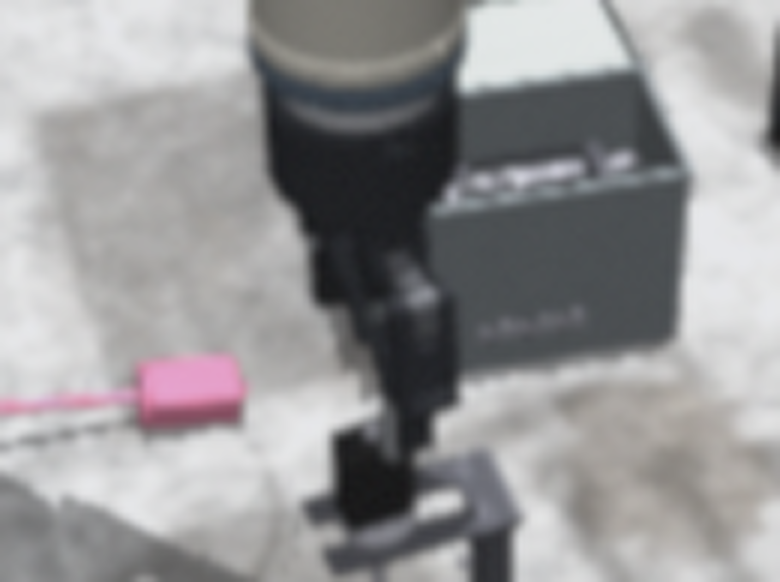

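```bash
python3 -m crank '[[0,0,0,0.2,0.3,-0.04,1],[0,0,0,0.15,0.6,-0.04,1],[0,0,0,0.05,0.8,0,1],[0,0,0,0,0.8,0,1],[0,0,0,0,0.8,0,1],[0,0,0,0,0.7,0,1],[0,0,0,0,0.6,0,1],[0,0,0,0,0.4,0,1],[0,0,0,0,0.2,0,1],[0,0,0,0,0,0,1]]'
python3 -c "
from h import *
tod((460.4,-364.5,146),-1.281)"
```

```text
clock: 5.98
eef_pos: [459.7, -364.1, 150.1]
tcp_rot: [-1.574, 0.004, -1.277]
contact_force: [-0.2, -0.2, 0.1]
opening: 1.001
t 5.98 pos [ 459.7 -364.1  150.1] rot [-1.574  0.004 -1.277] F [-0.16 -0.2   0.07] open 1.001 q [-0.67  0.4   1.79 -0.    0.95  0.61]
 tool-shift cm [0.057 0.413 0.053]
 tool-turn deg [ 0.19  0.23 -0.23]
```

```bash
python3 -m crank '[[0,0,0,0.03,0.1,0.03,0.5],[0,0,0,0.02,0,0.02,0],[0,0,0,0,-0.03,0,-0.5],[0,0,0,0,-0.03,0,-1],[0,0,0,0,-0.03,0,-1],[0,0,0,0,-0.03,0,-1],[0,0,0,0,-0.03,0,-1],[0,0,0,0,-0.03,0,-1],[0,0,0,0,-0.03,0,-1],[0,0,0,0,-0.03,0,-1]]' 100
python3 -c "
from h import *
tod((460.4,-364.5,146),-1.281)
for n in('side','top'):cv2.imwrite('pics/%s2.png'%n,cams.grab_frame(n))
a=cv2.resize(cv2.imread('pics/side2.png')[230:320,225:325],None,fx=7,fy=7,interpolation=2)
cv2.imwrite('pics/s2c.png',a)"
```

```text
clock: 6.82
eef_pos: [461.1, -364.8, 153.0]
tcp_rot: [-1.573, 0.002, -1.277]
contact_force: [-0.6, -0.1, -2.6]
opening: 0.242
t 6.82 pos [ 461.1 -364.8  153. ] rot [-1.573  0.002 -1.277] F [-0.65 -0.11 -2.63] open 0.242 q [-0.67  0.4   1.79 -0.    0.96  0.61]
 tool-shift cm [-0.05   0.698 -0.051]
 tool-turn deg [ 0.12  0.24 -0.13]
```

View pics/s2c.png

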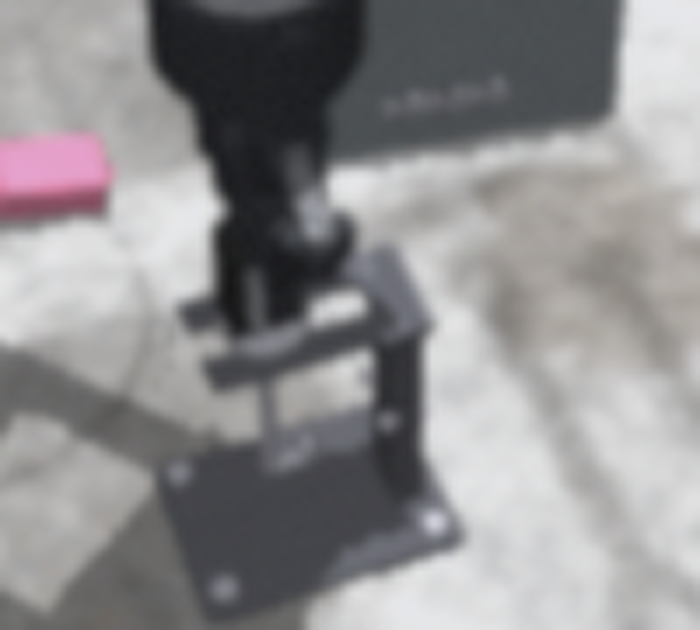

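```bash
python3 -m crank '[[0,0,0,0,-0.2,0,-1],[0,0,0,0,-0.5,0,-1],[0,0,0,0,-0.8,0,-1],[0,0,0,0,-1,0,-1],[0,0,0,0,-1,0,-1],[0,0,0,0,-1,0,-1],[0,0,0,0,-1,0,-1],[0,0,0,0,-1,0,-1],[0,0,0,0,-1,0,-1],[0,0,0,0,-1,0,-1]]'
python3 -c "
from h import *
tod((461,-364.5,270),-1.281)"
python3 -m crank '[[0,0,0,0,-1,0,-1],[0,0,0,0,-1,0,-1],[0,0,0,0,-0.6,0,-1],[0,0,0,0,-0.3,0,-1],[0,0,0,0,-0.1,0,-1],[0,0,0,0,-0.03,0,-1],[0,0,0,0,-0.03,0,-1],[0,0,0,0,-0.03,0,-1],[0,0,0,0,-0.03,0,-1],[0,0,0,0,-0.03,0,-1]]'
python3 -c "
from h import *
tod((487,-121.3,270),-1.437)
for n in('side','top'):cv2.imwrite('pics/%s3.png'%n,cams.grab_frame(n))
a=cv2.resize(cv2.imread('pics/side3.png')[190:290,215:325],None,fx=7,fy=7,interpolation=2)
cv2.imwrite('pics/s3c.png',a)"
```

```text
clock: 7.75
eef_pos: [460.9, -364.7, 246.5]
tcp_rot: [-1.573, 0.003, -1.277]
contact_force: [1.1, -0.8, -0.9]
opening: 0.247
t 7.75 pos [ 460.9 -364.7  246.5] rot [-1.573  0.003 -1.277] F [ 1.12 -0.78 -0.92] open 0.247 q [-0.67  0.29  1.71 -0.    1.14  0.61]
 tool-shift cm [-0.023 -2.35   0.011]
 tool-turn deg [ 0.14  0.23 -0.16]
clock: 8.58
eef_pos: [461.1, -364.8, 282.9]
tcp_rot: [-1.573, 0.002, -1.277]
contact_force: [-0.4, 0.2, -0.7]
opening: 0.245
t 8.58 pos [ 461.1 -364.8  282.9] rot [-1.573  0.002 -1.277] F [-0.36  0.2  -0.7 ] open 0.245 q [-0.67  0.26  1.67 -0.    1.21  0.61]
 tool-shift cm [-22.558   1.318   9.534]
 tool-turn deg [ 0.11  9.17 -0.1 ]
```

View pics/s3c.png

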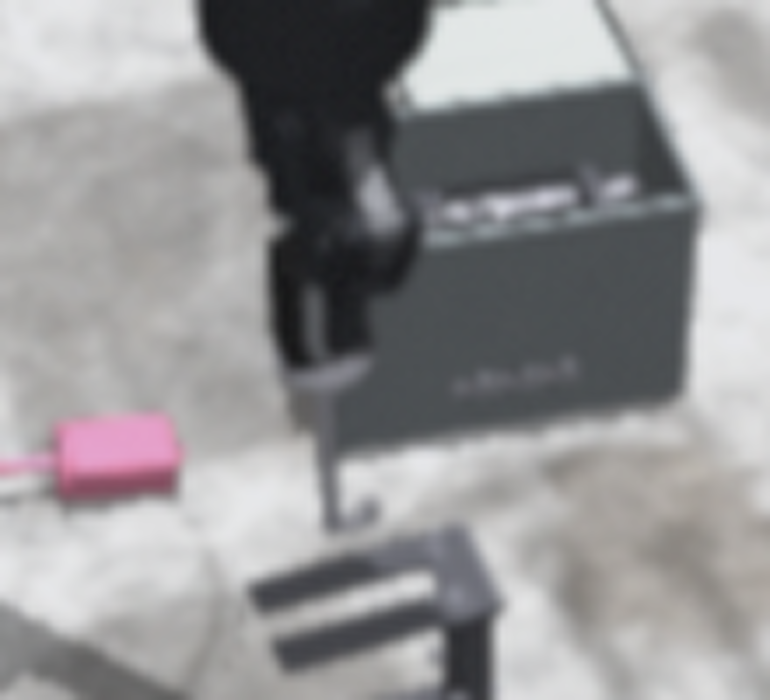

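```bash
python3 -c "
from h import *
u=C(215,190,[(330,522)],7)[0]
o,d=ray('side',*u);t=(-364.8-o[1])/d[1];print(o+d*t)
o,d=ray('side',*C(215,190,[(330,375)],7)[0]);t=(-375-o[1])/d[1];print('collar',o+d*t)"
python3 -m crank '[[0,0.9,0,-1.5,0,0.6,-1],[0,0.9,0,-2.4,0,1,-1],[0,0.9,0,-2.8,0,1.2,-1],[0,0.9,0,-2.8,0,1.2,-1],[0,0.9,0,-2.8,0,1.2,-1],[0,0.9,0,-2.8,0,1.2,-1],[0,0.9,0,-2.4,0,1,-1],[0,0.9,0,-1.6,0,0.7,-1],[0,0.6,0,-0.7,0,0.2,-1],[0,0,0,-0.1,0,0,-1]]'
python3 -c "
from h import *
tod((487,-121.3,262),-1.437)"
```

```text
[ 459.85486699 -364.8         169.9235937 ]
collar [ 461.82386191 -375.          256.48564985]
clock: 9.52
eef_pos: [496.5, -144.3, 281.7]
tcp_rot: [-1.573, 0.001, -1.423]
contact_force: [0.7, -0.1, -2.2]
opening: 0.241
t 9.52 pos [ 496.5 -144.3  281.7] rot [-1.573e+00  1.000e-03 -1.423e+00] F [ 0.74 -0.06 -2.15] open 0.241 q [-0.29  0.15  1.82  0.    1.18  1.14]
 tool-shift cm [-2.408  1.979 -0.594]
 tool-turn deg [ 0.12  0.78 -0.08]
```

```bash
python3 -m crank '[[0,0.3,0,-0.6,0.2,-0.15,-1],[0,0.3,0,-0.7,0.4,-0.2,-1],[0,0.1,0,-0.6,0.4,-0.15,-1],[0,0,0,-0.3,0.4,-0.05,-1],[0,0,0,-0.1,0.3,0,-1],[0,0,0,0,0.1,0,-1],[0,0,0,0,0,0,-1],[0,0,0,0,0,0,-1],[0,0,0,0,0,0,-1],[0,0,0,0,0,0,-1]]'
python3 -c "
from h import *
tod((487,-121.3,262),-1.437)
for n in('side','top'):cv2.imwrite('pics/%s4.png'%n,cams.grab_frame(n))
a=cv2.resize(cv2.imread('pics/side4.png')[170:260,230:330],None,fx=6,fy=6,interpolation=2)
cv2.imwrite('pics/s4c.png',a)
a=cv2.resize(cv2.imread('pics/top4.png')[180:275,245:335],None,fx=6,fy=6,interpolation=2)
cv2.imwrite('pics/t4c.png',a)
"
```

```text
clock: 10.35
eef_pos: [485.8, -122.6, 261.1]
tcp_rot: [-1.574, 0.001, -1.438]
contact_force: [-0.0, 0.2, -0.8]
opening: 0.25
t 10.35 pos [ 485.8 -122.6  261.1] rot [-1.574e+00  1.000e-03 -1.438e+00] F [-0.01  0.22 -0.76] open 0.25 q [-0.25  0.14  1.87 -0.    1.13  1.19]
 tool-shift cm [-0.11  -0.094  0.132]
 tool-turn deg [ 0.21 -0.04 -0.05]
```

View pics/s4c.png

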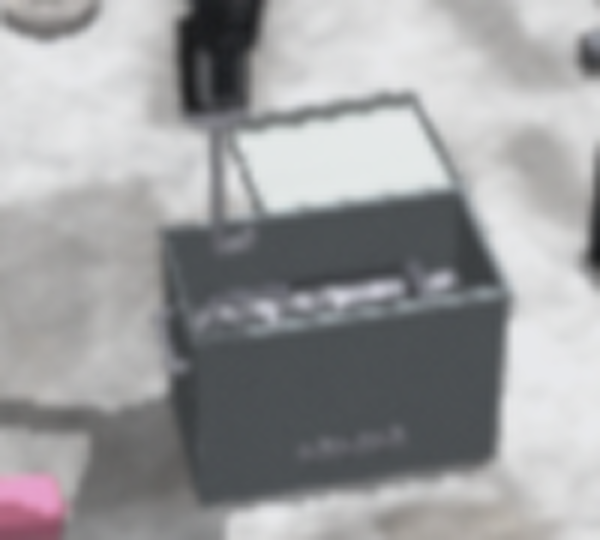

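View pics/t4c.png

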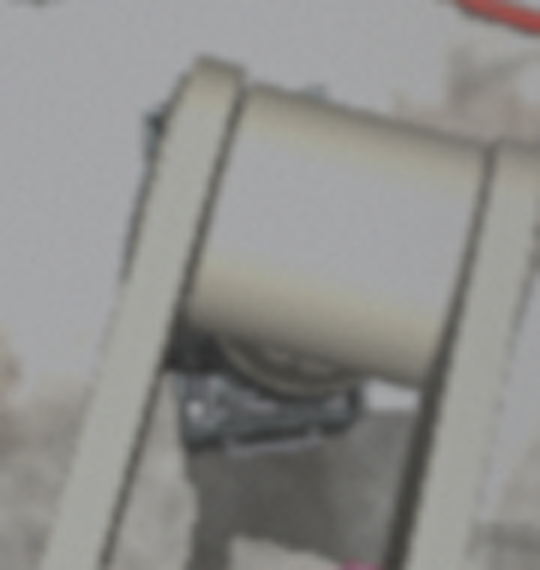

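```bash
python3 -m crank '[[0.1,0,0,-0.05,0.3,0.1,-1],[0.1,0,0,-0.03,0.6,0.05,-1],[0,0,0,-0.01,0.8,0.02,-1],[0,0,0,0,0.8,0.02,-1],[0,0,0,0,0.8,0.01,-1],[0,0,0,0,0.6,0,-1],[0,0,0,0,0.4,0,-1],[0,0,0,0,0.2,0,-1],[0,0,0,0,0,0,-1],[0,0,0,0,-0.02,0,-1]]'
python3 -c "
from h import *
tod((488,-121.3,172),-1.437)"

```

```text
clock: 11.28
eef_pos: [487.3, -121.1, 210.2]
tcp_rot: [-1.572, 0.002, -1.438]
contact_force: [1.0, -0.2, -1.3]
opening: 0.248
t 11.28 pos [ 487.3 -121.1  210.2] rot [-1.572  0.002 -1.438] F [ 1.03 -0.18 -1.34] open 0.248 q [-0.25  0.2   1.92  0.    1.02  1.19]
 tool-shift cm [0.038 3.815 0.072]
 tool-turn deg [ 0.09 -0.04 -0.1 ]
```

```bash
python3 -m crank '[[0,0,0,0,0.2,0.03,-1],[0,0,0,0,0.3,0.02,-1],[0,0,0,0,0.3,0,-1],[0,0,0,0,0.3,0,-1],[0,0,0,0,0.3,0,-1],[0,0,0,0,0.2,0,-1],[0,0,0,0,0.1,0,-1],[0,0,0,0,0,0,-1],[0,0,0,0,0,0,-1],[0,0,0,0,-0.02,0,-1]]'
python3 -c "
from h import *
tod((488,-121.3,172),-1.437)
for n in('side','top'):cv2.imwrite('pics/%s5.png'%n,cams.grab_frame(n))
a=cv2.resize(cv2.imread('pics/side5.png')[170:260,230:330],None,fx=6,fy=6,interpolation=2)
cv2.imwrite('pics/s5c.png',a)
"

```

```text
clock: 12.12
eef_pos: [488.6, -121.2, 192.6]
tcp_rot: [-1.57, 0.001, -1.438]
contact_force: [0.5, 0.4, -0.9]
opening: 0.244
t 12.12 pos [ 488.6 -121.2  192.6] rot [-1.570e+00  1.000e-03 -1.438e+00] F [ 0.47  0.38 -0.91] open 0.244 q [-0.25  0.22  1.94  0.    0.98  1.19]
 tool-shift cm [ 0.003  2.062 -0.062]
 tool-turn deg [-0.02 -0.04 -0.05]
```

View pics/s5c.png

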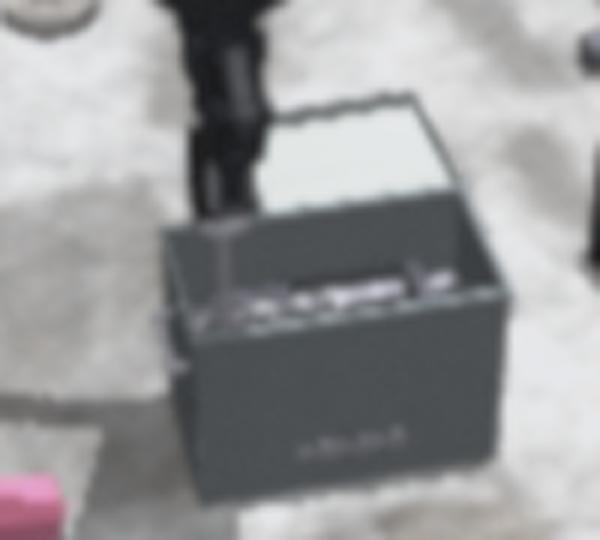

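```bash
python3 -m crank '[[0,0,0,0,0.2,-0.02,-1],[0,0,0,0,0.3,-0.02,-1],[0,0,0,0,0.3,0,-1],[0,0,0,0,0.3,0,-1],[0,0,0,0,0.3,0,-1],[0,0,0,0,0.3,0,-1],[0,0,0,0,0.15,0,-1],[0,0,0,0,0,0,-1],[0,0,0,0,0,0,-1],[0,0,0,0,-0.02,0,-1]]'
python3 -c "
from h import *
tod((488,-121.3,172),-1.437)
for i in range(3):print(r.sense()['contact_force'].round(2))
for i in range(4):cams.grab_frame('side');print(r.sense()['contact_force'].round(2),r.sense()['eef_pos'].round(2))
"

```

```text
clock: 13.05
eef_pos: [488.1, -121.2, 172.2]
tcp_rot: [-1.571, 0.001, -1.438]
contact_force: [-0.2, 0.1, -1.5]
opening: 0.244
t 13.05 pos [ 488.1 -121.2  172.2] rot [-1.571e+00  1.000e-03 -1.438e+00] F [-0.23  0.14 -1.54] open 0.244 q [-0.25  0.25  1.96  0.    0.93  1.19]
 tool-shift cm [ 0.004  0.019 -0.015]
 tool-turn deg [-0.02 -0.04 -0.05]
[-0.23  0.14 -1.54]
[-0.23  0.14 -1.54]
[-0.23  0.14 -1.54]
[ 0.49 -0.14 -0.79] [ 488.21 -121.26  172.28]
[-0.43  0.64 -1.04] [ 488.27 -121.25  172.37]
[-0.92  0.33 -1.62] [ 488.28 -121.27  172.4 ]
[ 0.52 -0.55 -2.28] [ 488.27 -121.27  172.39]
```

```bash
python3 -c "
from h import *
t=cv2.imread('pics/top0.png')[192:256,266:308]
a=cv2.resize(t,None,fx=12,fy=9,interpolation=2)
a=cv2.resize(t,None,fx=9.2,fy=9.2,interpolation=2)
a=cv2.convertScaleAbs(a,alpha=1.6)
cv2.imwrite('pics/tz.png',a)
K=None
import math
ex=np.array([math.cos(.134),math.sin(.134)]);
c=np.array([545.2,-111.1])
for tx in (8,10.5,15,20,24,30,35,40,45,52,60):
    p=c+ex*tx
    for z in (74,):
        u=proj('top',(p[0],p[1],z));print(tx,((u-[266,192]+.5)*9.2-.5).round(0))
"

```

```text
8 [187. 292.]
10.5 [186. 285.]
15 [184. 272.]
20 [183. 258.]
24 [181. 247.]
30 [179. 230.]
35 [178. 216.]
40 [176. 202.]
45 [174. 188.]
52 [172. 168.]
60 [169. 146.]
```

View pics/tz.png

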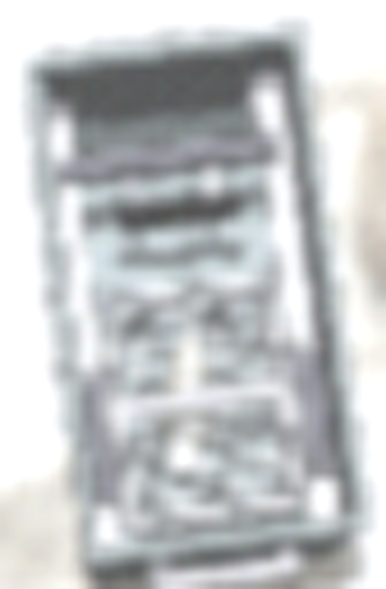

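```bash
python3 -m crank '[[0,0,0,0,0,0.15,-1],[0,0,0,0,0,0.2,-1],[0,0,0,0,0,0.2,-1],[0,0,0,0,0,0.2,-1],[0,0,0,0,0,0.2,-1],[0,0,0,0,0,0.2,-1],[0,0,0,0,0,0.2,-1],[0,0,0,0,0,0.2,-1],[0,0,0,0,0,0.15,-1],[0,0,0,0,0,0.1,-1]]'
cat >> h.py <<'E'
def txy(p,c=(545.4,-113.5),a=.134):
    d=np.array(p[:2])-c;return np.array([d[0]*np.cos(a)+d[1]*np.sin(a),-d[0]*np.sin(a)+d[1]*np.cos(a)])
def feel(n=5):
    L=[];P=[];T=[]
    for i in range(n):
        cams.grab_frame('side');s=r.sense();L.append(s['contact_force']);P.append(s['eef_pos']);T.append(s['wrist_torque'])
    F=np.mean(L,0);ex=np.array([np.cos(.134),np.sin(.134),0]);ey=np.array([-ex[1],ex[0],0])
    p=P[-1];T=np.mean(T,0)
    print("t",round(s['clock'],2),"tankxy",txy(p).round(2),"z",p[2].round(2),"F tank x,y,z",np.round([F@ex,F@ey,F[2]],2),"T xyz",np.round([T@ex,T@ey,T[2]],3),"rot",s["tcp_rot"].round(3),"op",round(s['opening'],3))
E
python3 -c "
from h import *
feel()"
```

```text
clock: 14.08
eef_pos: [508.5, -118.7, 172.8]
tcp_rot: [-1.569, 0.0, -1.438]
contact_force: [0.8, 0.3, -1.6]
opening: 0.244
t 14.33 tankxy [-37.65  -0.18] z 172.78 F tank x,y,z [-0.13  0.08 -1.36] T xyz [-0.024 -0.005  0.006] rot [-1.569  0.    -1.438] op 0.246
```

```bash
python3 -m crank '[[0,0,0,0,0,0.1,-1],[0,0,0,0,0,0.1,-1],[0,0,0,0,0,0.1,-1],[0,0,0,0,0,0.1,-1],[0,0,0,0,0,0.1,-1],[0,0,0,0,0,0.1,-1],[0,0,0,0,0,0.1,-1],[0,0,0,0,0,0.1,-1],[0,0,0,0,0,0.1,-1],[0,0,0,0,0,0.05,-1]]'
python3 -c "
from h import *
feel()"
```

```text
clock: 15.17
eef_pos: [515.3, -117.4, 172.2]
tcp_rot: [-1.576, 0.001, -1.438]
contact_force: [-2.8, -0.7, -0.3]
opening: 0.244
t 15.42 tankxy [-30.38   0.09] z 172.27 F tank x,y,z [-2.55 -0.08  0.14] T xyz [-0.026  0.606  0.002] rot [-1.575e+00  1.000e-03 -1.438e+00] op 0.241
```

```bash
python3 -m crank '[[0,0,0,0,0,0.08,-1],[0,0,0,0,0,0.08,-1],[0,0,0,0,0,0.08,-1],[0,0,0,0,0,0.08,-1],[0,0,0,0,0,0.08,-1],[0,0,0,0,0,0.08,-1],[0,0,0,0,0,0,-1],[0,0,0,0,0,0,-1],[0,0,0,0,0,0,-1],[0,0,0,0,0,0,-1]]'
python3 -c "
from h import *
feel(4)
for n in('side','top'):cv2.imwrite('pics/%s6.png'%n,cams.grab_frame(n))
a=cv2.resize(cv2.imread('pics/side6.png')[185:245,250:320],None,fx=9,fy=9,interpolation=2)
cv2.imwrite('pics/s6c.png',a)
a=cv2.resize(cv2.imread('pics/side5.png')[185:245,250:320],None,fx=9,fy=9,interpolation=2)
cv2.imwrite('pics/s5c.png',a)
"

```

```text
clock: 16.25
eef_pos: [520.3, -116.7, 172.2]
tcp_rot: [-1.576, 0.002, -1.438]
contact_force: [-1.7, 0.0, 0.1]
opening: 0.248
t 16.45 tankxy [-25.24   0.18] z 172.24 F tank x,y,z [-2.31 -0.13  0.08] T xyz [-0.05   0.701  0.033] rot [-1.576  0.002 -1.438] op 0.246
```

View pics/s6c.png

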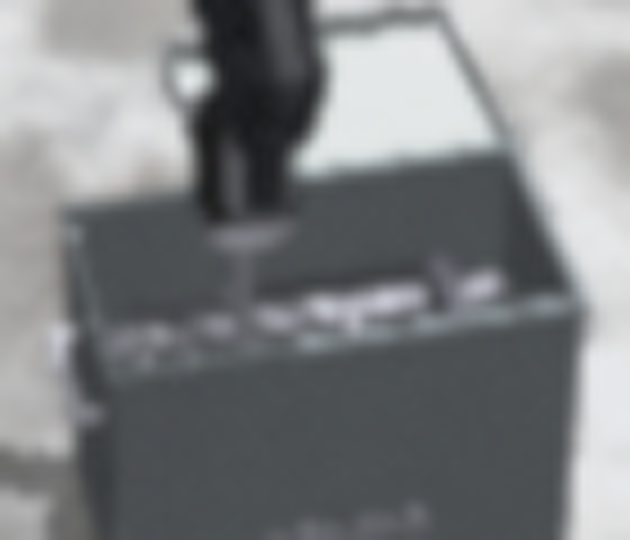

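View pics/s5c.png

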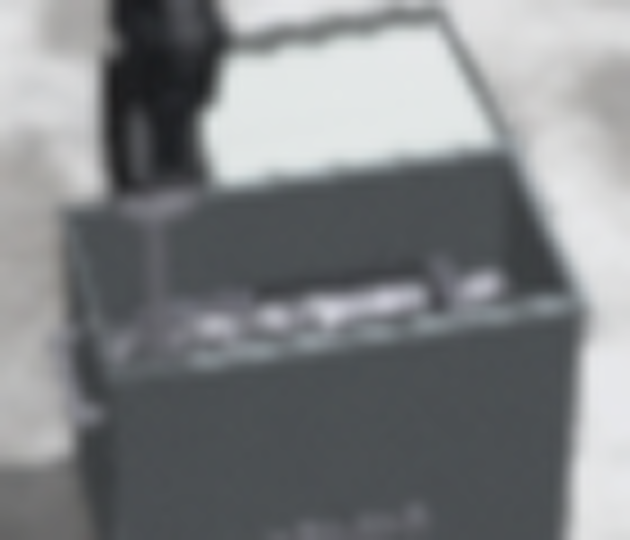

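```bash
python3 -m crank '[[0,0,0,0,0,0.08,-1],[0,0,0,0,0,0.08,-1],[0,0,0,0,0,0.08,-1],[0,0,0,0,0,0.08,-1],[0,0,0,0,0,0.08,-1],[0,0,0,0,0,0.08,-1],[0,0,0,0,0,0,-1],[0,0,0,0,0,0,-1],[0,0,0,0,0,0,-1],[0,0,0,0,0,0,-1]]'
python3 -c "
from h import *
feel(4)"
python3 -m crank '[[0,0,0,0,0,0.08,-1],[0,0,0,0,0,0.08,-1],[0,0,0,0,0,0.08,-1],[0,0,0,0,0,0.08,-1],[0,0,0,0,0,0,-1],[0,0,0,0,0,0,-1],[0,0,0,0,0,0,-1],[0,0,0,0,0,0,-1],[0,0,0,0,0,0,-1],[0,0,0,0,0,0,-1]]'
python3 -c "
from h import *
feel(4)"
```

```text
clock: 17.38
eef_pos: [525.7, -115.9, 172.2]
tcp_rot: [-1.576, 0.002, -1.438]
contact_force: [-2.9, -0.8, -0.2]
opening: 0.245
t 17.58 tankxy [-19.83   0.2 ] z 172.19 F tank x,y,z [-2.05  0.45 -0.17] T xyz [-0.     0.655  0.012] rot [-1.576  0.002 -1.438] op 0.25
clock: 18.42
eef_pos: [529.3, -115.5, 172.1]
tcp_rot: [-1.576, 0.002, -1.438]
contact_force: [-2.2, -0.5, 0.2]
opening: 0.246
t 18.62 tankxy [-16.2    0.21] z 172.14 F tank x,y,z [-2.26 -0.06  0.27] T xyz [-0.021  0.67   0.022] rot [-1.576  0.002 -1.438] op 0.242
```

```bash
python3 -m crank '[[0,0,0,0,0,0.08,-1],[0,0,0,0,0,0.08,-1],[0,0,0,0,0,0.08,-1],[0,0,0,0,0,0,-1],[0,0,0,0,0,0,-1],[0,0,0,0,0,0,-1],[0,0,0,0,0,0,-1],[0,0,0,0,0,0,-1],[0,0,0,0,0,0,-1],[0,0,0,0,0,0,-1]]'
python3 -c "
from h import *
feel(3)"
python3 -m crank '[[0,0,0,0,0,0.08,-1],[0,0,0,0,0,0.08,-1],[0,0,0,0,0,0.08,-1],[0,0,0,0,0,0,-1],[0,0,0,0,0,0,-1],[0,0,0,0,0,0,-1],[0,0,0,0,0,0,-1],[0,0,0,0,0,0,-1],[0,0,0,0,0,0,-1],[0,0,0,0,0,0,-1]]'
python3 -c "
from h import *
feel(3)"
```

```text
clock: 19.45
eef_pos: [532.0, -115.1, 172.1]
tcp_rot: [-1.576, 0.002, -1.438]
contact_force: [-1.5, 0.7, 0.3]
opening: 0.243
t 19.6 tankxy [-13.52   0.22] z 172.1 F tank x,y,z [-2.07 -0.28  0.31] T xyz [0.006 0.676 0.01 ] rot [-1.576  0.002 -1.438] op 0.243
clock: 20.43
eef_pos: [533.8, -114.8, 172.0]
tcp_rot: [-1.577, 0.002, -1.437]
contact_force: [-2.7, -0.5, 0.5]
opening: 0.243
t 20.58 tankxy [-11.69   0.23] z 171.93 F tank x,y,z [-3.19  0.09  0.42] T xyz [-0.048  0.803 -0.012] rot [-1.578  0.002 -1.437] op 0.246
```

```bash
python3 -m crank '[[0,0,0,0,0,0.08,-1],[0,0,0,0,0,0.08,-1],[0,0,0,0,0,0.08,-1],[0,0,0,0,0,0,-1],[0,0,0,0,0,0,-1],[0,0,0,0,0,0,-1],[0,0,0,0,0,0,-1],[0,0,0,0,0,0,-1],[0,0,0,0,0,0,-1],[0,0,0,0,0,0,-1]]'
python3 -c "
from h import *
feel(3)"
python3 -m crank '[[0,0,0,0,0,0.08,-1],[0,0,0,0,0,0.08,-1],[0,0,0,0,0,0.04,-1],[0,0,0,0,0,0,-1],[0,0,0,0,0,0,-1],[0,0,0,0,0,0,-1],[0,0,0,0,0,0,-1],[0,0,0,0,0,0,-1],[0,0,0,0,0,0,-1],[0,0,0,0,0,0,-1]]'
python3 -c "
from h import *
feel(3)"
```

```text
clock: 21.42
eef_pos: [534.5, -114.7, 171.7]
tcp_rot: [-1.582, 0.002, -1.437]
contact_force: [-3.3, -0.7, 1.7]
opening: 0.248
t 21.57 tankxy [-10.96   0.26] z 171.65 F tank x,y,z [-3.93 -0.36  0.79] T xyz [-0.06   0.979 -0.021] rot [-1.582  0.002 -1.437] op 0.251
clock: 22.4
eef_pos: [535.2, -114.6, 171.5]
tcp_rot: [-1.585, 0.002, -1.437]
contact_force: [-4.0, -1.7, 0.7]
opening: 0.24
t 22.55 tankxy [-10.3   0.3] z 171.44 F tank x,y,z [-4.2  -0.3   0.88] T xyz [-0.096  1.071 -0.019] rot [-1.585  0.002 -1.437] op 0.245
```

```bash
python3 -m crank '[[0.2,0,0,0,-0.1,0,-1],[0.2,0,0,0,-0.15,0,-1],[0.2,0,0,0,-0.15,0,-1],[0.2,0,0,0,-0.15,0,-1],[0.1,0,0,0,-0.15,0,-1],[0.1,0,0,0,-0.1,0,-1],[0.1,0,0,0,-0.05,0,-1],[0.1,0,0,0,0,0,-1],[0.1,0,0,0,0,0,-1],[0.1,0,0,0,0,0,-1]]'
python3 -c "
from h import *
feel(4)"
```

```text
clock: 23.38
eef_pos: [534.6, -114.1, 179.4]
tcp_rot: [-1.56, 0.003, -1.437]
contact_force: [-3.3, -1.3, -3.9]
opening: 0.243
t 23.58 tankxy [-10.73   0.85] z 179.37 F tank x,y,z [-2.64 -0.16 -3.18] T xyz [-0.087  0.842  0.02 ] rot [-1.56   0.003 -1.437] op 0.249
```

```bash
python3 -m crank '[[-0.1,0,0,0,0,0.08,-1],[-0.1,0,0,0,0,0.08,-1],[0,0,0,0,0,0.08,-1],[0,0,0,0,0,0.08,-1],[0,0,0,0,0,0.08,-1],[0.05,0,0,0,0,0.08,-1],[0.05,0,0,0,0,0.06,-1],[0.05,0,0,0,0,0.04,-1],[0.05,0,0,0,0,0.04,-1],[0.05,0,0,0,0,0.03,-1]]'
python3 -c "
from h import *
feel(4)"
```

```text
clock: 24.42
eef_pos: [538.4, -113.6, 179.1]
tcp_rot: [-1.568, 0.004, -1.436]
contact_force: [-4.9, -1.8, -1.6]
opening: 0.241
t 24.62 tankxy [-6.91  0.84] z 179.08 F tank x,y,z [-5.42 -0.68 -1.14] T xyz [-0.155  1.448  0.008] rot [-1.568  0.004 -1.436] op 0.247
```

```bash
python3 -m crank '[[0.03,0,0,0,0,0.08,-1],[0.03,0,0,0,0,0.08,-1],[0.03,0,0,0,0,0.08,-1],[0.03,0,0,0,0,0.08,-1],[0.03,0,0,0,0,0.05,-1],[0.03,0,0,0,0,0.05,-1],[0.03,0,0,0,0,0.03,-1],[0.03,0,0,0,0,0.03,-1],[0.03,0,0,0,0,0.03,-1],[0.03,0,0,0,0,0.03,-1]]'
python3 -c "
from h import *
feel(4)
for n in('side','top'):cv2.imwrite('pics/%s7.png'%n,cams.grab_frame(n))
a=cv2.resize(cv2.imread('pics/side7.png')[185:245,250:320],None,fx=9,fy=9,interpolation=2)
cv2.imwrite('pics/s7c.png',a)"
```

```text
clock: 25.45
eef_pos: [539.3, -113.5, 179.1]
tcp_rot: [-1.574, 0.004, -1.435]
contact_force: [-5.8, -0.4, -1.0]
opening: 0.243
t 25.65 tankxy [-6.09  0.79] z 179.11 F tank x,y,z [-5.41 -0.72 -1.96] T xyz [-0.131  1.356  0.018] rot [-1.574  0.004 -1.435] op 0.243
```

View pics/s7c.png

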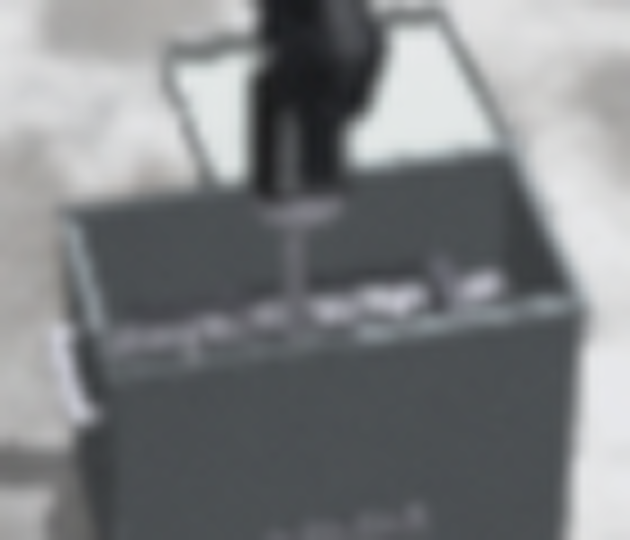

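```bash
python3 -m crank '[[0.06,0,0,0,0,0.1,-1],[0.06,0,0,0,0,0.12,-1],[0.06,0,0,0,0,0.12,-1],[0.06,0,0,0,0,0.12,-1],[0.06,0,0,0,0,0.12,-1],[0.06,0,0,0,0,0.1,-1],[0.06,0,0,0,0,0.08,-1],[0.06,0,0,0,0,0.06,-1],[0.06,0,0,0,0,0.05,-1],[0.06,0,0,0,0,0.05,-1]]'
python3 -c "
from h import *
feel(4)"
```

```text
clock: 26.58
eef_pos: [541.1, -113.3, 179.1]
tcp_rot: [-1.582, 0.005, -1.433]
contact_force: [-6.2, -2.7, -1.0]
opening: 0.243
t 26.78 tankxy [-4.17  0.75] z 179.07 F tank x,y,z [-5.47 -0.41 -0.76] T xyz [-0.171  1.548 -0.017] rot [-1.582  0.005 -1.433] op 0.242
```

```bash
python3 -m crank '[[0.15,0,0,0,0,0.12,-1],[0.15,0,0,0,0,0.12,-1],[0.15,0,0,0,0,0.12,-1],[0.15,0,0,0,0,0.1,-1],[0.15,0,0,0,0,0.1,-1],[0.15,0,0,0,0,0.08,-1],[0.15,0,0,0,0,0.08,-1],[0.15,0,0,0,0,0.06,-1],[0.15,0,0,0,0,0.06,-1],[0.15,0,0,0,0,0.06,-1]]'
python3 -c "
from h import *
feel(4)"
```

```text
clock: 27.62
eef_pos: [541.3, -113.4, 179.0]
tcp_rot: [-1.577, 0.006, -1.43]
contact_force: [-6.5, -1.2, 0.6]
opening: 0.245
t 27.82 tankxy [-4.08  0.66] z 179.03 F tank x,y,z [-6.36 -0.57  0.  ] T xyz [-0.161  1.746  0.009] rot [-1.577  0.006 -1.43 ] op 0.245
```

```bash
python3 -m crank '[[0.1,0,0,0,-0.1,0.05,-1],[0.1,0,0,0,-0.12,0.05,-1],[0.1,0,0,0,-0.12,0.05,-1],[0.1,0,0,0,-0.12,0.05,-1],[0.1,0,0,0,-0.12,0.05,-1],[0.1,0,0,0,-0.1,0.05,-1],[0.1,0,0,0,-0.08,0.05,-1],[0.1,0,0,0,-0.06,0.05,-1],[0.1,0,0,0,-0.05,0.05,-1],[0.1,0,0,0,-0.05,0.05,-1]]'
python3 -c "
from h import *
feel(4)"
```

```text
clock: 28.65
eef_pos: [541.3, -113.3, 186.4]
tcp_rot: [-1.572, 0.007, -1.429]
contact_force: [-5.2, -2.0, -3.1]
opening: 0.247
t 28.85 tankxy [-4.04  0.75] z 186.33 F tank x,y,z [-4.86 -0.38 -2.8 ] T xyz [-0.194  1.347  0.032] rot [-1.572  0.007 -1.429] op 0.246
```

```bash
python3 -m crank '[[0.1,0,0,0,-0.06,0.1,-1],[0.1,0,0,0,-0.08,0.1,-1],[0.1,0,0,0,-0.1,0.1,-1],[0.1,0,0,0,-0.1,0.1,-1],[0.1,0,0,0,-0.1,0.1,-1],[0.1,0,0,0,-0.08,0.1,-1],[0.1,0,0,0,-0.06,0.08,-1],[0.1,0,0,0,-0.05,0.08,-1],[0.1,0,0,0,-0.05,0.08,-1],[0.1,0,0,0,-0.05,0.08,-1]]'
python3 -c "
from h import *
feel(4)"
```

```text
clock: 29.68
eef_pos: [544.4, -112.8, 191.6]
tcp_rot: [-1.57, 0.008, -1.427]
contact_force: [-4.6, -0.9, -1.4]
opening: 0.243
t 29.88 tankxy [-0.91  0.77] z 191.57 F tank x,y,z [-5.91 -0.61 -2.36] T xyz [-0.229  1.551 -0.013] rot [-1.57   0.008 -1.427] op 0.247
```

```bash
python3 -m crank '[[0.05,0,0,0,-0.08,0.03,-1],[0.05,0,0,0,-0.1,0.03,-1],[0.05,0,0,0,-0.1,0.03,-1],[0.05,0,0,0,-0.1,0.03,-1],[0.05,0,0,0,-0.1,0.03,-1],[0.05,0,0,0,-0.1,0.03,-1],[0.05,0,0,0,-0.08,0.03,-1],[0.05,0,0,0,-0.06,0.03,-1],[0.05,0,0,0,-0.05,0.03,-1],[0.05,0,0,0,-0.05,0.03,-1]]'
python3 -c "
from h import *
feel(4)
for n in('side','top'):cv2.imwrite('pics/%s8.png'%n,cams.grab_frame(n))
a=cv2.resize(cv2.imread('pics/side8.png')[185:245,250:320],None,fx=9,fy=9,interpolation=2)
cv2.imwrite('pics/s8c.png',a)"
```

```text
clock: 30.72
eef_pos: [545.2, -112.9, 199.4]
tcp_rot: [-1.567, 0.008, -1.427]
contact_force: [-5.5, -1.1, -1.9]
opening: 0.24
t 30.92 tankxy [-0.2   0.67] z 199.38 F tank x,y,z [-4.67 -0.4  -2.1 ] T xyz [-0.108  1.211  0.017] rot [-1.567  0.008 -1.427] op 0.246
```

View pics/s8c.png

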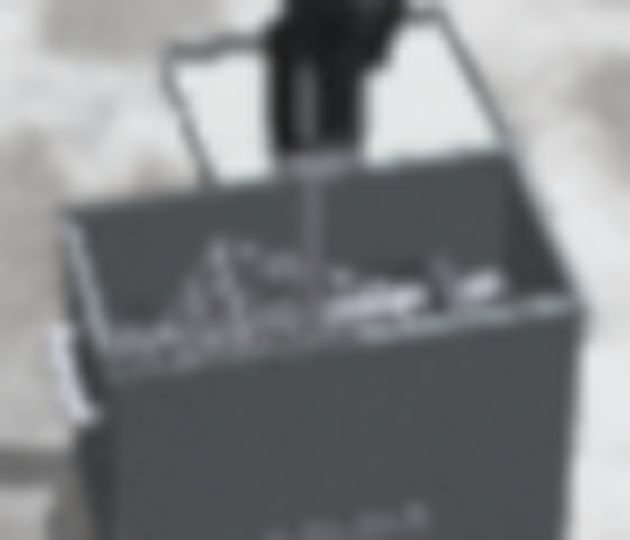

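```bash
python3 -m crank '[[0,0,0,0,-0.08,0.03,-1],[0,0,0,0,-0.1,0.03,-1],[0,0,0,0,-0.1,0.03,-1],[0,0,0,0,-0.1,0.03,-1],[0,0,0,0,-0.1,0.02,-1],[0,0,0,0,-0.1,0.02,-1],[0,0,0,0,-0.08,0.02,-1],[0,0,0,0,-0.06,0.02,-1],[0,0,0,0,-0.05,0.02,-1],[0,0,0,0,-0.05,0.02,-1]]'
python3 -c "
from h import *
feel(4)
for n in('side','top'):cv2.imwrite('pics/%s9.png'%n,cams.grab_frame(n))
a=cv2.resize(cv2.imread('pics/side9.png')[185:245,250:320],None,fx=9,fy=9,interpolation=2)
cv2.imwrite('pics/s9c.png',a)"
```

```text
clock: 31.85
eef_pos: [549.0, -112.4, 208.8]
tcp_rot: [-1.564, 0.008, -1.427]
contact_force: [-3.7, 0.4, -2.9]
opening: 0.243
t 32.05 tankxy [3.61 0.63] z 208.65 F tank x,y,z [-2.68  0.3  -2.26] T xyz [-0.028  0.82  -0.005] rot [-1.564  0.008 -1.427] op 0.25
```

View pics/s9c.png

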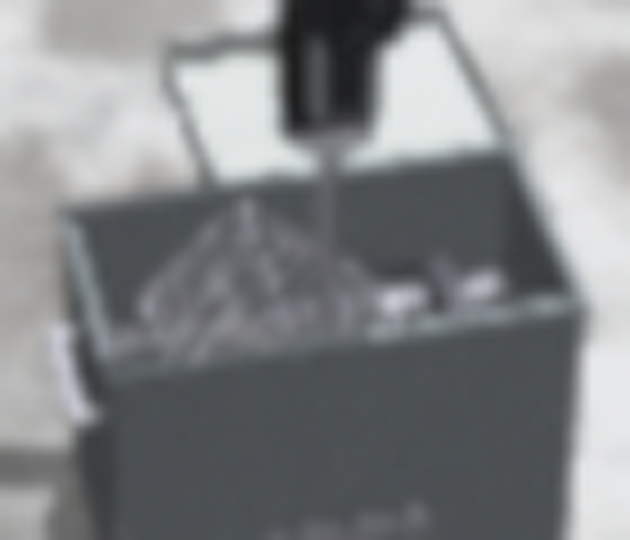

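```bash
python3 -m crank '[[0,0,0,0,-0.1,-0.05,-1],[0,0,0,0,-0.12,-0.1,-1],[0,0,0,0,-0.12,-0.1,-1],[0,0,0,0,-0.12,-0.12,-1],[0,0,0,0,-0.12,-0.12,-1],[0,0,0,0,-0.1,-0.12,-1],[0,0,0,0,-0.1,-0.12,-1],[0,0,0,0,-0.06,-0.12,-1],[0,0,0,0,-0.05,-0.08,-1],[0,0,0,0,-0.03,-0.05,-1]]'
python3 -c "
from h import *
feel(4)
for n in('side','top'):cv2.imwrite('pics/%s10.png'%n,cams.grab_frame(n))
a=cv2.resize(cv2.imread('pics/side10.png')[185:245,250:320],None,fx=9,fy=9,interpolation=2)
cv2.imwrite('pics/s10c.png',a)"
```

```text
clock: 32.98
eef_pos: [540.4, -113.9, 219.3]
tcp_rot: [-1.559, 0.007, -1.427]
contact_force: [-0.4, -0.5, -4.7]
opening: 0.246
t 33.18 tankxy [-5.11  0.27] z 219.12 F tank x,y,z [-0.61  0.13 -3.97] T xyz [-0.017  0.215 -0.004] rot [-1.56   0.007 -1.427] op 0.246
```

View pics/s10c.png

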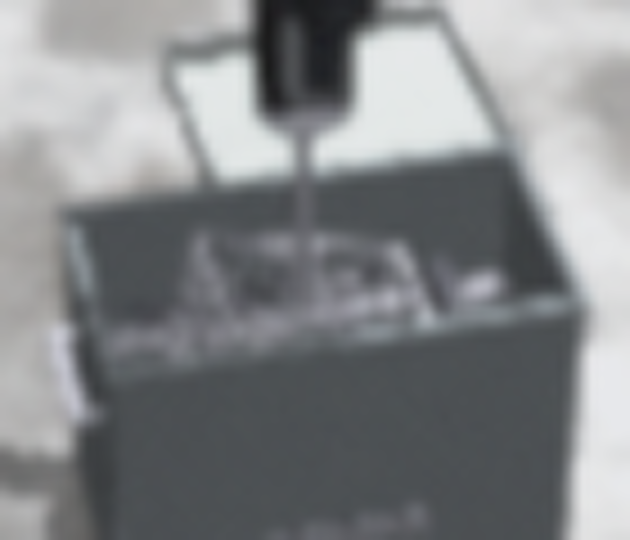

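```bash
python3 -m crank '[[-0.1,0,0,0,-0.1,-0.1,-1],[-0.1,0,0,0,-0.2,-0.15,-1],[-0.1,0,0,0,-0.3,-0.15,-1],[-0.1,0,0,0,-0.4,-0.15,-1],[-0.1,0,0,0,-0.5,-0.15,-1],[0,0,0,0,-0.5,-0.15,-1],[0,0,0,0,-0.5,-0.1,-1],[0,0,0,0,-0.5,-0.1,-1],[0,0,0,0,-0.5,-0.05,-1],[0,0,0,0,-0.5,0,-1]]'
python3 -c "
from h import *
tod((545,-113,310),-1.437)"
python3 -m crank '[[0,0,0,0,-0.5,0,-1],[0,0,0,0,-0.5,0,-1],[0,0,0,0,-0.5,0,-1],[0,0,0,0,-0.5,0,-1],[0,0,0,0,-0.5,0,-1],[0,0,0,0,-0.5,0,-1],[0,0,0,0,-0.5,0,-1],[0,0,0,0,-0.4,0,-1],[0,0,0,0,-0.3,0,-1],[0,0,0,0,-0.2,0,-1]]'
python3 -c "
from h import *
feel(2)
cv2.imwrite('pics/side11.png',cams.grab_frame('side'))
a=cv2.resize(cv2.imread('pics/side11.png')[150:250,240:350],None,fx=7,fy=7,interpolation=2)
cv2.imwrite('pics/s11c.png',a)"
```

```text
clock: 34.12
eef_pos: [528.4, -115.9, 262.9]
tcp_rot: [-1.569, 0.007, -1.427]
contact_force: [-0.4, -0.5, -3.1]
opening: 0.246
t 34.12 pos [ 528.4 -115.9  262.9] rot [-1.569  0.007 -1.427] F [-0.4  -0.51 -3.1 ] open 0.246 q [-0.22  0.2   1.79  0.01  1.15  1.2 ]
 tool-shift cm [-0.084 -4.71   1.691]
 tool-turn deg [-0.12  0.56 -0.41]
clock: 34.95
eef_pos: [528.8, -116.3, 312.9]
tcp_rot: [-1.567, 0.007, -1.427]
contact_force: [-0.2, -0.4, -3.5]
opening: 0.241
t 35.05 tankxy [-16.77  -0.59] z 312.8 F tank x,y,z [-0.01  0.2  -2.83] T xyz [-0.006 -0.014 -0.002] rot [-1.567  0.007 -1.427] op 0.246
```

View pics/s11c.png

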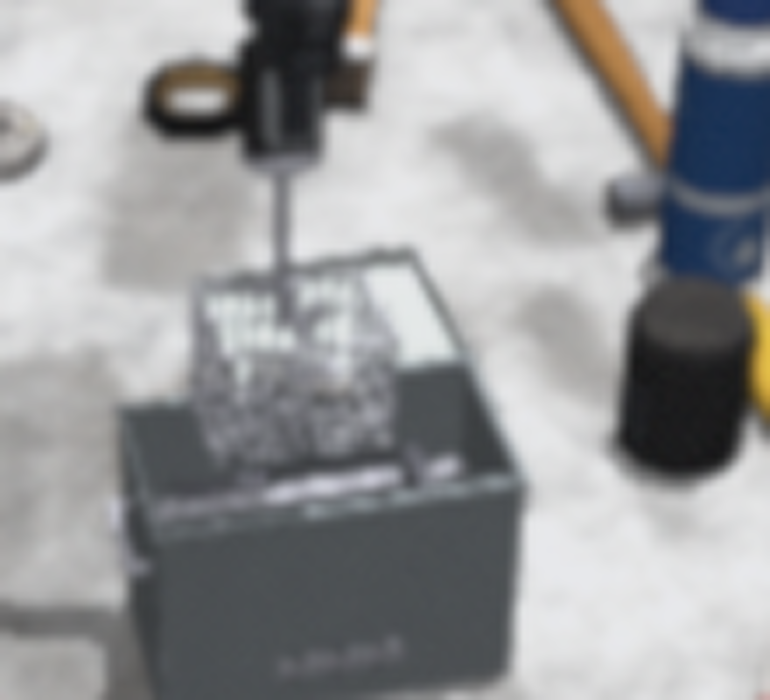

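```bash
python3 -m crank '[[0,0,0,-0.2,0,0.06,-1],[0,0,0,-0.4,0,0.13,-1],[0,0,0,-0.6,0,0.2,-1],[0,0,0,-0.9,0,0.28,-1],[0,0,0,-1.1,0,0.35,-1],[0,0,0,-1.2,0,0.38,-1],[0,-0.2,0,-1.2,0,0.38,-1],[0,-0.2,0,-1.2,0,0.38,-1],[0,-0.2,0,-1.2,0,0.38,-1],[0,-0.2,0,-1.2,0,0.38,-1]]'
python3 -c "
from h import *
tod((568,115,300),-1.406)"

```

```text
clock: 35.93
eef_pos: [544.3, -11.7, 311.5]
tcp_rot: [-1.57, 0.009, -1.414]
contact_force: [-0.0, -0.2, -4.0]
opening: 0.247
t 35.93 pos [544.3 -11.7 311.5] rot [-1.57   0.009 -1.414] F [-0.01 -0.23 -3.98] open 0.247 q [-0.03  0.17  1.73  0.01  1.25  1.38]
 tool-shift cm [-12.139   1.254   4.313]
 tool-turn deg [-0.06 -0.49 -0.49]
```

```bash
python3 -m crank '[[0,-0.2,0,-1.2,0,0.4,-1],[0,-0.2,0,-1.2,0,0.4,-1],[0,0,0,-1.2,0,0.4,-1],[0,0,0,-1.2,0,0.4,-1],[0,0,-0.1,-1.2,0,0.4,-1],[0,0,-0.1,-1.2,0,0.4,-1],[0,0,-0.1,-1.1,0,0.4,-1],[0,0,-0.1,-0.9,0,0.35,-1],[0,0,0,-0.7,0,0.25,-1],[0,0,0,-0.4,0,0.15,-1]]'
python3 -m crank '[[0,0,0,-0.2,0.1,0.05,-1],[0,0,0,0,0.2,0,-1],[0,0,0,0,0.3,0,-1],[0,0,0,0,0.4,0,-1],[0,0,0,0,0.5,0,-1],[0,0,0,0,0.6,0,-1],[0,0,0,0,0.6,0,-1],[0,0,0,0,0.5,0,-1],[0,0,0,0,0.3,0,-1],[0,0,0,0,0.1,0,-1]]'
python3 -c "
from h import *
tod((568,115,200),-1.406)
for n in('side','top'):cv2.imwrite('pics/%s12.png'%n,cams.grab_frame(n))
a=cv2.resize(cv2.imread('pics/side12.png')[140:220,240:340],None,fx=7,fy=7,interpolation=2)
cv2.imwrite('pics/s12c.png',a)"
```

```text
clock: 36.77
eef_pos: [561.8, 114.5, 311.6]
tcp_rot: [-1.571, 0.004, -1.4]
contact_force: [-0.3, -0.1, -3.8]
opening: 0.245
clock: 37.6
eef_pos: [561.4, 115.3, 270.9]
tcp_rot: [-1.572, 0.003, -1.402]
contact_force: [-0.6, 0.7, -3.3]
opening: 0.246
t 37.6 pos [561.4 115.3 270.9] rot [-1.572  0.003 -1.402] F [-0.56  0.72 -3.34] open 0.246 q [0.2  0.25 1.71 0.   1.18 1.6 ]
 tool-shift cm [0.168 7.088 0.654]
 tool-turn deg [ 0.09  0.26 -0.19]
```

View pics/s12c.png

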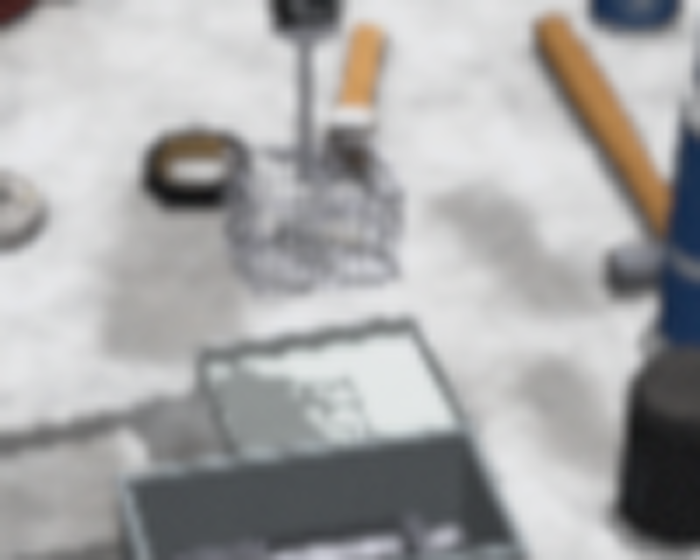

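```bash
python3 -m crank '[[0,0,0,0.03,0.2,0.1,-1],[0,0,0,0.03,0.4,0.1,-1],[0,0,0,0.03,0.6,0.1,-1],[0,0,0,0.03,0.7,0.1,-1],[0,0,0,0,0.8,0.1,-1],[0,0,0,0,0.8,0.05,-1],[0,0,0,0,0.8,0.05,-1],[0,0,0,0,0.8,0,-1],[0,0,0,0,0.8,0,-1],[0,0,0,0,0.7,0,-1]]'
python3 -m crank '[[0,0,0,0,0.6,0,-1],[0,0,0,0,0.5,0,-1],[0,0,0,0,0.4,0,-1],[0,0,0,0,0.3,0,-1],[0,0,0,0,0.2,0,-1],[0,0,0,0,0.1,0,-1],[0,0,0,0,0,0,-1],[0,0,0,0,0,0,-1],[0,0,0,0,0,0,-1],[0,0,0,0,0,0,-1]]'
python3 -c "
from h import *
tod((568,115,172),-1.406)
feel(2)"
```

```text
clock: 38.53
eef_pos: [569.5, 115.9, 200.2]
tcp_rot: [-1.569, 0.003, -1.401]
contact_force: [-0.3, 0.7, -4.4]
opening: 0.246
clock: 39.37
eef_pos: [569.2, 115.9, 175.8]
tcp_rot: [-1.57, 0.003, -1.401]
contact_force: [-0.3, -0.4, -4.7]
opening: 0.242
t 39.37 pos [569.2 115.9 175.8] rot [-1.57   0.003 -1.401] F [-0.28 -0.42 -4.66] open 0.242 q [0.2  0.36 1.79 0.   0.99 1.6 ]
 tool-shift cm [ 0.068  0.376 -0.137]
 tool-turn deg [-0.04  0.28 -0.19]
t 39.47 tankxy [ 54.28 224.18] z 175.75 F tank x,y,z [ 0.93  0.35 -3.65] T xyz [-0.036 -0.011  0.029] rot [-1.57   0.003 -1.401] op 0.243
```

Slow touchdown now, then the foot drops ~12 mm below the bar.

```bash
python3 -m crank '[[0,0,0,0,0.08,0,-1],[0,0,0,0,0.08,0,-1],[0,0,0,0,0.08,0,-1],[0,0,0,0,0.08,0,-1],[0,0,0,0,0.08,0,-1],[0,0,0,0,0.08,0,-1],[0,0,0,0,0.08,0,-1],[0,0,0,0,0.08,0,-1],[0,0,0,0,0.08,0,-1],[0,0,0,0,0.08,0,-1]]'
python3 -c "
from h import *
feel(3)
for n in('side','top'):cv2.imwrite('pics/%s13.png'%n,cams.grab_frame(n))
a=cv2.resize(cv2.imread('pics/side13.png')[140:220,240:340],None,fx=7,fy=7,interpolation=2)
cv2.imwrite('pics/s13c.png',a)"
```

```text
clock: 40.3
eef_pos: [569.2, 115.7, 167.9]
tcp_rot: [-1.57, 0.003, -1.401]
contact_force: [-0.9, 0.3, -1.4]
opening: 0.249
t 40.45 tankxy [ 54.16 224.04] z 167.79 F tank x,y,z [-0.9   0.22 -1.88] T xyz [0.037 0.248 0.009] rot [-1.57   0.003 -1.401] op 0.246
```

View pics/s13c.png

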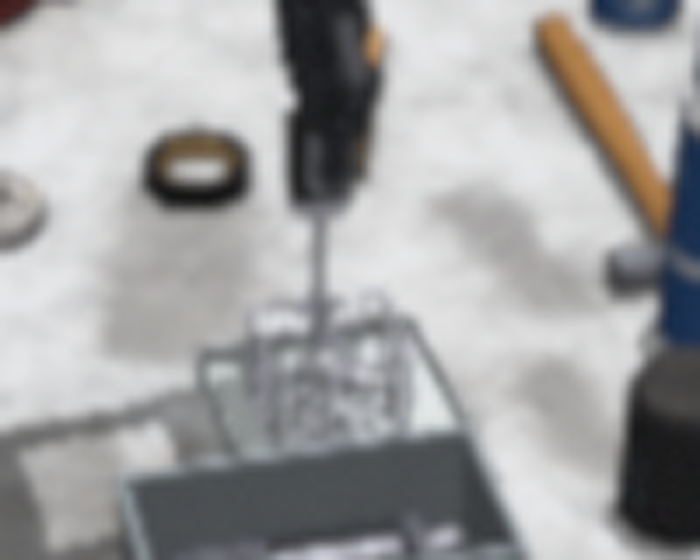

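```bash
python3 -m crank '[[0,0,0,0,0.08,-0.05,-1],[0,0,0,0,0.1,-0.05,-1],[0,0,0,0,0.1,-0.03,-1],[0,0,0,0,0.1,0,-1],[0,0,0,0,0.1,0,-1],[0,0,0,0,0.1,0,-1],[0,0,0,0,0.1,0,-1],[0,0,0,0,0.08,0,-1],[0,0,0,0,0.05,0,-1],[0,0,0,0,0,0,-1]]'
python3 -c "
from h import *
tod((548,113,158.5),-1.403)
feel(3)"
```

```text
clock: 41.38
eef_pos: [568.7, 115.7, 159.4]
tcp_rot: [-1.568, 0.003, -1.401]
contact_force: [0.2, 0.5, -1.7]
opening: 0.246
t 41.38 pos [568.7 115.7 159.4] rot [-1.568  0.003 -1.401] F [ 0.2   0.54 -1.73] open 0.246 q [0.2  0.37 1.81 0.   0.96 1.6 ]
 tool-shift cm [-0.085  0.08  -2.09 ]
 tool-turn deg [-0.18  0.11 -0.18]
t 41.53 tankxy [ 53.72 224.02] z 159.47 F tank x,y,z [-0.51  0.04 -1.34] T xyz [0.01  0.071 0.005] rot [-1.568  0.003 -1.401] op 0.248
```

```bash
python3 -m crank '[[0,0,0,0,0.01,-0.08,-1],[0,0,0,0,0.01,-0.12,-1],[0,0,0,0,0,-0.12,-1],[0,0,0,0,0,-0.12,-1],[0,0,0,0,0,-0.12,-1],[0,0,0,0,0,-0.1,-1],[0,0,0,0,0,-0.05,-1],[0,0,0,0,0,0,-1],[0,0,0,0,0,0,-1],[0,0,0,0,0,0,-1]]'
python3 -c "
from h import *
tod((548,113,158.5),-1.403)
feel(3)"
```

```text
clock: 42.37
eef_pos: [561.3, 114.4, 159.7]
tcp_rot: [-1.566, 0.003, -1.401]
contact_force: [0.2, 0.0, -1.4]
opening: 0.245
t 42.37 pos [561.3 114.4 159.7] rot [-1.566  0.003 -1.401] F [ 0.24  0.01 -1.38] open 0.245 q [0.2  0.36 1.82 0.   0.95 1.6 ]
 tool-shift cm [-0.085  0.114 -1.34 ]
 tool-turn deg [-0.26  0.11 -0.18]
t 42.52 tankxy [ 46.28 223.76] z 159.69 F tank x,y,z [-0.28 -0.51 -1.14] T xyz [ 0.01   0.009 -0.012] rot [-1.566  0.003 -1.401] op 0.246
```

```bash
python3 -m crank '[[-0.05,0,0,0,0.01,-0.12,-1],[-0.05,0,0,0,0.01,-0.15,-1],[-0.05,0,0,0,0,-0.18,-1],[-0.05,0,0,0,0,-0.18,-1],[-0.05,0,0,0,0,-0.18,-1],[0,0,0,0,0,-0.18,-1],[0,0,0,0,0,-0.15,-1],[0,0,0,0,0,-0.08,-1],[0,0,0,0,0,-0.02,-1],[0,0,0,0,0,0,-1]]'
python3 -c "
from h import *
tod((548,113,158.5),-1.403)
feel(3)
cv2.imwrite('pics/side14.png',cams.grab_frame('side'))
a=cv2.resize(cv2.imread('pics/side14.png')[140:220,240:340],None,fx=7,fy=7,interpolation=2)
cv2.imwrite('pics/s14c.png',a)"
```

```text
clock: 43.35
eef_pos: [547.6, 112.1, 159.4]
tcp_rot: [-1.571, 0.003, -1.401]
contact_force: [0.2, 0.4, -1.8]
opening: 0.248
t 43.35 pos [547.6 112.1 159.4] rot [-1.571  0.003 -1.401] F [ 0.17  0.41 -1.76] open 0.248 q [0.2  0.35 1.85 0.   0.94 1.6 ]
 tool-shift cm [-0.085  0.094  0.053]
 tool-turn deg [ 0.03  0.11 -0.18]
t 43.5 tankxy [ 32.46 223.25] z 159.39 F tank x,y,z [ 0.33  0.35 -1.41] T xyz [ 0.001 -0.007 -0.022] rot [-1.571  0.003 -1.401] op 0.248
```

View pics/s14c.png

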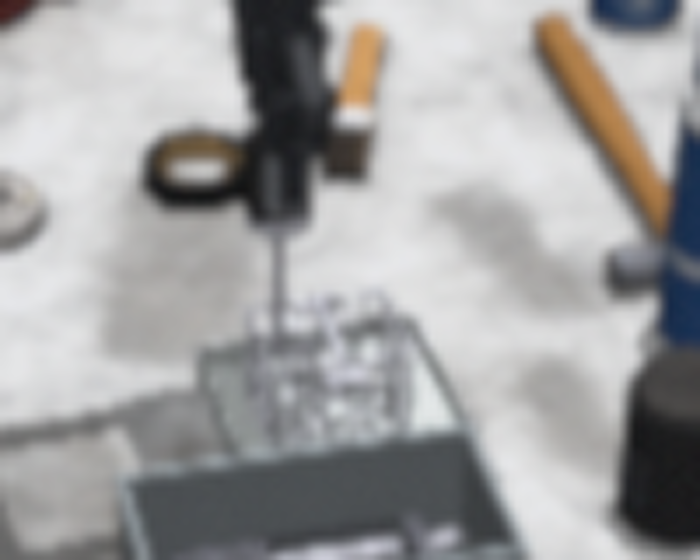

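```bash
python3 -m crank '[[0,0,0,0,-0.1,0,-1],[0,0,0,0,-0.2,0,-1],[0,0,0,0,-0.2,0,-1],[0,0,0,0,-0.2,0,-1],[0,0,0,0,-0.2,0,-1],[0,0,0,0,-0.2,0,-1],[0,0,0,0,-0.2,0,-1],[0,0,0,0,-0.2,0,-1],[0,0,0,0,-0.2,0,-1],[0,0,0,0,-0.2,0,-1]]'
python3 -c "
from h import *
feel(2)"
python3 -m crank '[[0,0,0,0,-0.4,0,-1],[0,0,0,0,-0.7,0,-1],[0,0,0,0,-1,0,-1],[0,0,0,0,-1,0,-1],[0,0,0,0,-1,0,-1],[0,0,0,0,-1,0,-1],[0,0,0,0,-1,0,-1],[0,0,0,0,-1,0,-1],[0,0,0,0,-1,0,-1],[0,0,0,0,-1,0,-1]]'
python3 -c "
from h import *
tod((461,-364.5,285),-1.281)
cv2.imwrite('pics/side15.png',cams.grab_frame('side'))
a=cv2.resize(cv2.imread('pics/side15.png')[140:220,240:340],None,fx=7,fy=7,interpolation=2)
cv2.imwrite('pics/s15c.png',a)"
```

```text
clock: 44.38
eef_pos: [547.9, 112.1, 180.3]
tcp_rot: [-1.571, 0.003, -1.401]
contact_force: [0.9, -0.1, -1.4]
opening: 0.247
t 44.48 tankxy [ 32.91 223.22] z 180.51 F tank x,y,z [ 0.4  -0.22 -1.11] T xyz [-0.027  0.015 -0.001] rot [-1.571  0.003 -1.401] op 0.246
clock: 45.32
eef_pos: [547.6, 111.7, 280.6]
tcp_rot: [-1.572, 0.003, -1.401]
contact_force: [0.5, 0.1, -1.0]
opening: 0.242
t 45.32 pos [547.6 111.7 280.6] rot [-1.572  0.003 -1.401] F [ 0.46  0.06 -0.96] open 0.242 q [0.2  0.22 1.73 0.   1.19 1.6 ]
 tool-shift cm [ 45.468  -0.572 -16.577]
 tool-turn deg [ 0.03 -6.88 -0.18]
```

View pics/s15c.png

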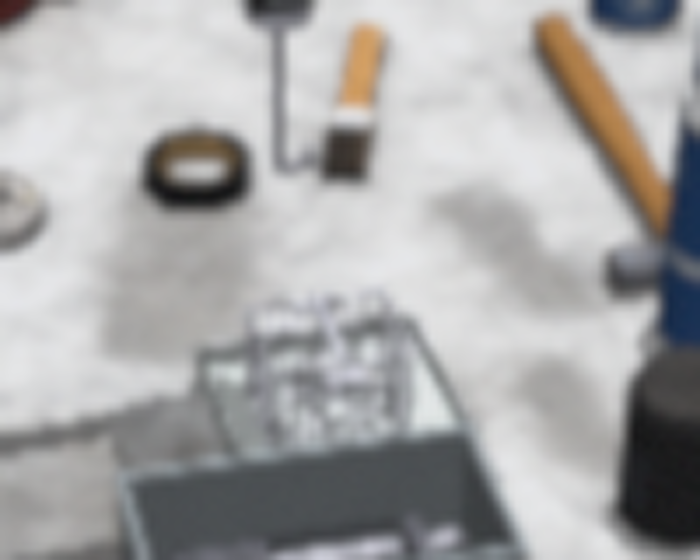

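```bash
python3 -m crank '[[0,0,0,1.2,0,-0.44,-1],[0,0,0,2,0,-0.73,-1],[0,0,0,2.6,0,-0.95,-1],[0,0,0,2.8,0,-1.02,-1],[0,0,0,2.8,0,-1.02,-1],[0,0,0,2.8,0,-1.02,-1],[0,0,0,2.8,0,-1.02,-1],[0,0,0,2.8,0,-1.02,-1],[0,0,0,2.8,0,-1.02,-1],[0,0,0,2.8,0,-1.02,-1]]'
python3 -c "
from h import *
tod((461,-364.5,283),-1.281)"
```

```text
clock: 46.2
eef_pos: [496.1, -164.4, 281.1]
tcp_rot: [-1.569, 0.004, -1.392]
contact_force: [1.5, -0.7, -1.1]
opening: 0.246
t 46.2 pos [ 496.1 -164.4  281.1] rot [-1.569  0.004 -1.392] F [ 1.51 -0.71 -1.14] open 0.246 q [-0.33  0.16  1.81  0.01  1.18  1.06]
 tool-shift cm [19.067 -0.282 -7.013]
 tool-turn deg [-0.11 -6.36 -0.24]
```

```bash
python3 -m crank '[[0,-0.8,0,2.8,-0.05,-0.9,-1],[0,-0.8,0,2.6,-0.05,-0.85,-1],[0,-0.8,0,2.4,-0.05,-0.8,-1],[0,-0.8,0,2.2,-0.02,-0.7,-1],[0,-0.8,0,2,0,-0.6,-1],[0,-0.8,0,1.6,0,-0.45,-1],[0,-0.8,0,1,0,-0.3,-1],[0,-0.6,0,0.5,0,-0.1,-1],[0,-0.2,0,0.2,0,0,-1],[0,0,0,0,0,0,-1]]'
python3 -c "
from h import *
tod((461,-364.5,283),-1.281)"
```

```text
clock: 47.03
eef_pos: [471.6, -341.2, 278.3]
tcp_rot: [-1.576, 0.007, -1.283]
contact_force: [-0.0, -0.0, -1.6]
opening: 0.25
t 47.03 pos [ 471.6 -341.2  278.3] rot [-1.576  0.007 -1.283] F [-0.02 -0.03 -1.56] open 0.25 q [-0.63  0.26  1.68  0.    1.21  0.65]
 tool-shift cm [ 1.926 -0.474 -1.676]
 tool-turn deg [ 0.31 -0.11 -0.41]
```

```bash
python3 -m crank '[[0.05,0,-0.1,0.4,-0.1,-0.3,-1],[0.05,0,-0.1,0.4,-0.1,-0.35,-1],[0.05,-0.1,-0.1,0.4,-0.05,-0.35,-1],[0.05,-0.1,0,0.3,-0.05,-0.25,-1],[0,0,0,0.15,0,-0.15,-1],[0,0,0,0.08,0,-0.05,-1],[0,0,0,0.03,0,0,-1],[0,0,0,0,0,0,-1],[0,0,0,0,0,0,-1],[0,0,0,0,0,0,-1]]'
python3 -c "
from h import *
tod((461,-364.7,163),-1.277)"
```

```text
clock: 47.87
eef_pos: [461.9, -361.5, 281.8]
tcp_rot: [-1.572, 0.002, -1.277]
contact_force: [-0.4, 0.4, -2.0]
opening: 0.248
t 47.87 pos [ 461.9 -361.5  281.8] rot [-1.572  0.002 -1.277] F [-0.41  0.35 -1.97] open 0.248 q [-0.67  0.26  1.67  0.    1.21  0.61]
 tool-shift cm [ 0.307 11.878 -0.16 ]
 tool-turn deg [ 0.09 -0.   -0.14]
```

```bash
python3 -m crank '[[0,0,0,0.12,0,-0.08,-1],[0,0,0,0.1,0,-0.05,-1],[0,0,0,0.05,0,-0.02,-1],[0,0,0,0.02,0,0,-1],[0,0,0,0,0.1,0,-1],[0,0,0,0,0.2,0,-1],[0,0,0,0,0.2,0,-1],[0,0,0,0,0.1,0,-1],[0,0,0,0,0,0,-1],[0,0,0,0,0,0,-1]]'
python3 -c "
from h import *
tod((461,-364.7,163),-1.277)
cv2.imwrite('pics/side16.png',cams.grab_frame('side'))
a=cv2.resize(cv2.imread('pics/side16.png')[190:290,215:325],None,fx=7,fy=7,interpolation=2)
cv2.imwrite('pics/s16c.png',a)"
```

```text
clock: 48.7
eef_pos: [461.3, -364.6, 274.7]
tcp_rot: [-1.573, 0.003, -1.277]
contact_force: [-0.1, -0.3, -1.8]
opening: 0.244
t 48.7 pos [ 461.3 -364.6  274.7] rot [-1.573  0.003 -1.277] F [-0.12 -0.31 -1.83] open 0.244 q [-0.67  0.27  1.68  0.    1.2   0.6 ]
 tool-shift cm [ 0.037 11.171 -0.015]
 tool-turn deg [ 0.1   0.03 -0.17]
```

View pics/s16c.png

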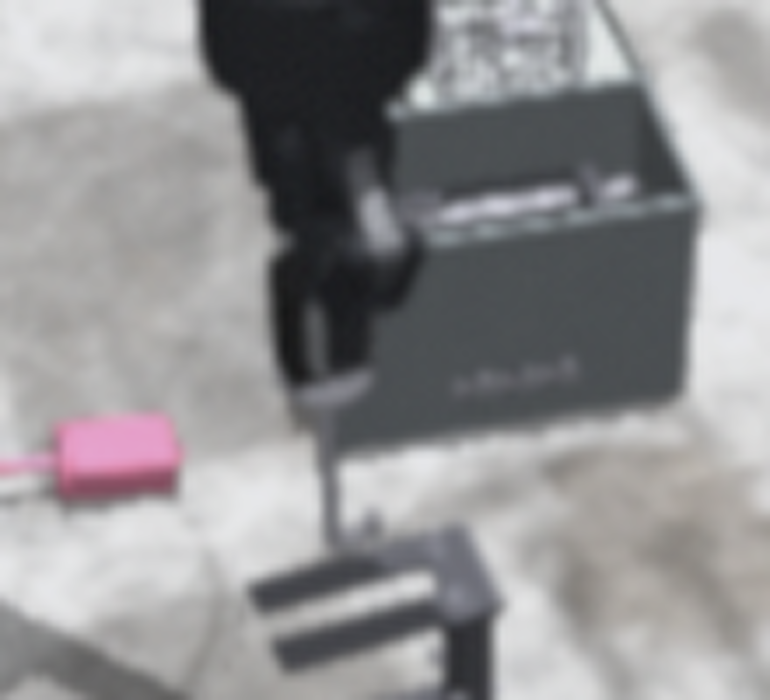

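```bash
python3 -m crank '[[0,0,0,0.02,0.3,0,-1],[0,0,0,0.01,0.5,0,-1],[0,0,0,0,0.7,0,-1],[0,0,0,0,0.7,0,-1],[0,0,0,0,0.7,0,-1],[0,0,0,0,0.7,0,-1],[0,0,0,0,0.7,0,-1],[0,0,0,0,0.7,0,-1],[0,0,0,0,0.7,0,-1],[0,0,0,0,0.7,0,-1]]'
python3 -c "
from h import *
tod((461,-364.7,163),-1.277)"
```

```text
clock: 49.58
eef_pos: [461.3, -364.8, 204.5]
tcp_rot: [-1.572, 0.002, -1.277]
contact_force: [0.0, -1.3, -1.7]
opening: 0.246
t 49.58 pos [ 461.3 -364.8  204.5] rot [-1.572  0.002 -1.277] F [ 0.04 -1.26 -1.67] open 0.246 q [-0.67  0.34  1.75  0.    1.06  0.6 ]
 tool-shift cm [-0.009  4.151 -0.022]
 tool-turn deg [ 0.08  0.03 -0.14]
```

```bash
python3 -m crank '[[0,0,0,0,0.7,0,-1],[0,0,0,0,0.7,0,-1],[0,0,0,0,0.7,0,-1],[0,0,0,0,0.6,0,-1],[0,0,0,0,0.4,0,-1],[0,0,0,0,0.3,0,-1],[0,0,0,0,0.2,0,-1],[0,0,0,0,0.1,0,-1],[0,0,0,0,0,0,-1],[0,0,0,0,0,0,-1]]'
python3 -c "
from h import *
tod((461,-364.7,153),-1.277);feel(2)"
python3 -m crank '[[0,0,0,0,0.06,0,-1],[0,0,0,0,0.06,0,-1],[0,0,0,0,0.06,0,-1],[0,0,0,0,0.06,0,-1],[0,0,0,0,0.04,0,-1],[0,0,0,0,0,0,-1],[0,0,0,0,0,0,-1],[0,0,0,0,0,0,-1],[0,0,0,0,0,0,-1],[0,0,0,0,0,0,-1]]'
python3 -c "
from h import *
feel(3)"
```

```text
clock: 50.42
eef_pos: [460.8, -364.4, 161.7]
tcp_rot: [-1.573, 0.004, -1.277]
contact_force: [0.3, -0.0, -1.9]
opening: 0.244
t 50.42 pos [ 460.8 -364.4  161.7] rot [-1.573  0.004 -1.277] F [ 0.31 -0.   -1.88] open 0.244 q [-0.67  0.39  1.78  0.    0.98  0.6 ]
 tool-shift cm [0.034 0.866 0.011]
 tool-turn deg [ 0.15  0.03 -0.23]
t 50.52 tankxy [-117.28 -237.37] z 161.78 F tank x,y,z [-0.07 -0.07 -1.39] T xyz [ 0.024 -0.025  0.016] rot [-1.573  0.004 -1.277] op 0.246
clock: 51.35
eef_pos: [461.3, -364.7, 159.6]
tcp_rot: [-1.572, 0.003, -1.276]
contact_force: [-0.2, -0.7, -1.4]
opening: 0.246
t 51.5 tankxy [-116.93 -237.74] z 159.63 F tank x,y,z [-0.06  0.36 -1.12] T xyz [-0.031 -0.047  0.023] rot [-1.572  0.003 -1.277] op 0.242
```

```bash
python3 -m crank '[[0,0,0,0,0.08,0,-1],[0,0,0,0,0.08,0,-1],[0,0,0,0,0.08,0,-1],[0,0,0,0,0.08,0,-1],[0,0,0,0,0.08,0,-1],[0,0,0,0,0.08,0,-1],[0,0,0,0,0.06,0,-1],[0,0,0,0,0,0,-1],[0,0,0,0,0,0,-1],[0,0,0,0,0,0,-1]]'
python3 -c "
from h import *
feel(3)"
python3 -m crank '[[0,0,0,0,0.06,0,-1],[0,0,0,0,0.06,0,-1],[0,0,0,0,0.06,0,-1],[0,0,0,0,0.04,0,-1],[0,0,0,0,0,0,-1],[0,0,0,0,0,0,-1],[0,0,0,0,0,0,-1],[0,0,0,0,0,0,-1],[0,0,0,0,0,0,-1],[0,0,0,0,0,0,-1]]'
python3 -c "
from h import *
feel(3)"
```

```text
clock: 52.33
eef_pos: [461.2, -364.6, 153.4]
tcp_rot: [-1.573, 0.003, -1.277]
contact_force: [-0.0, 0.5, -1.6]
opening: 0.244
t 52.48 tankxy [-117.01 -237.66] z 153.48 F tank x,y,z [ 0.13  0.1  -1.35] T xyz [ 0.008 -0.01   0.017] rot [-1.573  0.003 -1.276] op 0.246
clock: 53.32
eef_pos: [461.3, -364.8, 151.4]
tcp_rot: [-1.572, 0.002, -1.276]
contact_force: [0.3, -0.0, -1.5]
opening: 0.244
t 53.47 tankxy [-116.91 -237.75] z 151.35 F tank x,y,z [-0.11  0.23 -1.08] T xyz [0.021 0.029 0.004] rot [-1.572  0.002 -1.276] op 0.244
```

Still carrying the rod's weight; continue down until the collar takes it.

```bash
python3 -m crank '[[0,0,0,0,0.05,0,-1],[0,0,0,0,0.05,0,-1],[0,0,0,0,0.04,0,-1],[0,0,0,0,0,0,-1],[0,0,0,0,0,0,-1],[0,0,0,0,0,0,-1],[0,0,0,0,0,0,-1],[0,0,0,0,0,0,-1],[0,0,0,0,0,0,-1],[0,0,0,0,0,0,-1]]'
python3 -c "
from h import *
feel(4)"
python3 -m crank '[[0,0,0,0,0.05,0,-1],[0,0,0,0,0.05,0,-1],[0,0,0,0,0.04,0,-1],[0,0,0,0,0,0,-1],[0,0,0,0,0,0,-1],[0,0,0,0,0,0,-1],[0,0,0,0,0,0,-1],[0,0,0,0,0,0,-1],[0,0,0,0,0,0,-1],[0,0,0,0,0,0,-1]]'
python3 -c "
from h import *
feel(4)
cv2.imwrite('pics/side17.png',cams.grab_frame('side'))
a=cv2.resize(cv2.imread('pics/side17.png')[230:320,225:325],None,fx=7,fy=7,interpolation=2)
cv2.imwrite('pics/s17c.png',a)"
```

```text
clock: 54.3
eef_pos: [461.4, -364.8, 151.4]
tcp_rot: [-1.572, 0.002, -1.277]
contact_force: [-0.8, 1.4, 1.4]
opening: 0.244
t 54.5 tankxy [-116.79 -237.84] z 151.34 F tank x,y,z [-0.86  0.7   0.91] T xyz [ 0.088  0.11  -0.024] rot [-1.572  0.002 -1.276] op 0.244
clock: 55.33
eef_pos: [461.5, -364.9, 151.4]
tcp_rot: [-1.572, 0.002, -1.277]
contact_force: [-1.1, 1.1, 2.5]
opening: 0.248
t 55.53 tankxy [-116.73 -237.87] z 151.34 F tank x,y,z [-1.49  1.03  1.58] T xyz [0.13  0.178 0.001] rot [-1.572  0.002 -1.276] op 0.24
```

View pics/s17c.png

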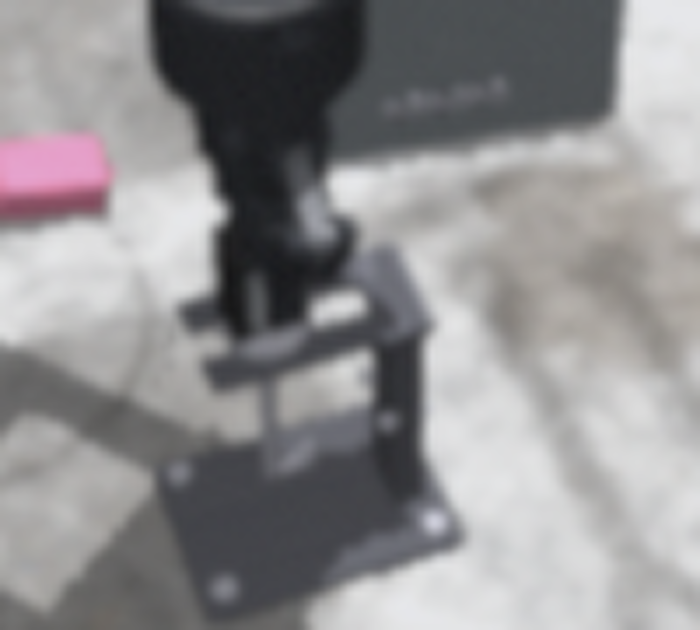

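```bash
python3 -m crank '[[0,0,0,0,0,0,-0.3],[0,0,0,0,-0.02,0,-0.1],[0,0,0,0,-0.02,0,0.2],[0,0,0,0,-0.02,0,0.5],[0,0,0,0,-0.02,0,0.8],[0,0,0,0,-0.02,0,1],[0,0,0,0,-0.02,0,1],[0,0,0,0,-0.02,0,1],[0,0,0,0,-0.02,0,1],[0,0,0,0,-0.02,0,1]]'
python3 -m crank '[[0,0,0,0,-0.3,0,1],[0,0,0,0,-0.6,0,1],[0,0,0,0,-0.9,0,1],[0,0,0,0,-1.2,0,1],[0,0,0,0,-1.5,0,1],[0,0,0,0,-1.5,0,1],[0,0,0,0,-1.5,0,1],[0,0,0,0,-1.5,0,1],[0,0,0,0,-1,0,1],[0,0,0,0,-0.5,0,1]]'
python3 -c "
from h import *
tod((461,-364.7,300),-1.277)
for n in('side','top'):cv2.imwrite('pics/%s18.png'%n,cams.grab_frame(n))
a=cv2.resize(cv2.imread('pics/side18.png')[150:320,220:340],None,fx=4.5,fy=3.5,interpolation=2)
a=cv2.resize(cv2.imread('pics/side18.png')[170:320,220:340],None,fx=4,fy=4,interpolation=2)
cv2.imwrite('pics/s18c.png',a)"
```

```text
clock: 56.42
eef_pos: [461.9, -365.2, 152.8]
tcp_rot: [-1.571, 0.001, -1.276]
contact_force: [-0.0, -0.3, 0.3]
opening: 1.0
clock: 57.25
eef_pos: [461.6, -365.0, 267.8]
tcp_rot: [-1.571, 0.001, -1.276]
contact_force: [-0.2, -0.3, 0.6]
opening: 1.003
t 57.25 pos [ 461.6 -365.   267.8] rot [-1.571e+00  1.000e-03 -1.276e+00] F [-0.2  -0.34  0.62] open 1.003 q [-0.67  0.27  1.69  0.    1.18  0.6 ]
 tool-shift cm [-0.045 -3.224 -0.051]
 tool-turn deg [ 0.01  0.03 -0.04]
```

View pics/s18c.png

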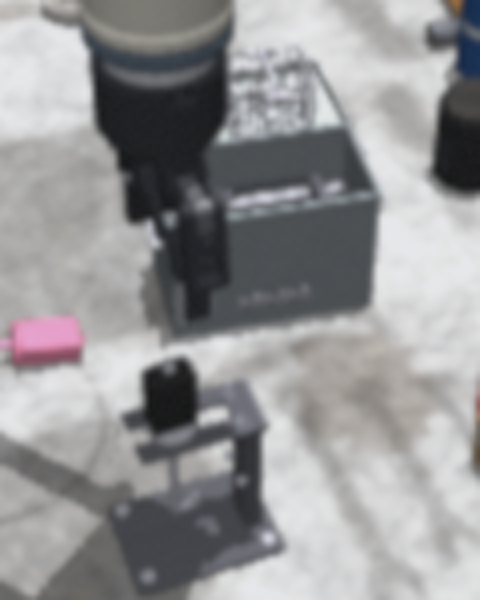

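View pics/top18.png

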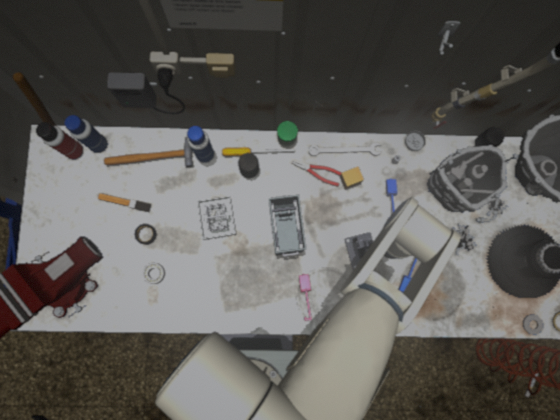

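```bash
python3 -c "
from h import *
a=cv2.resize(cv2.imread('pics/top18.png')[185:250,185:255],None,fx=8,fy=8,interpolation=2)
cv2.imwrite('pics/t18c.png',a)
u=((proj('side',(460.4,-364.5,179))-[220,170]+.5)*4-.5);print('dot expected in s18c',u)"
```

```text
dot expected in s18c [168.7760147  368.15185617]
```

View pics/t18c.png

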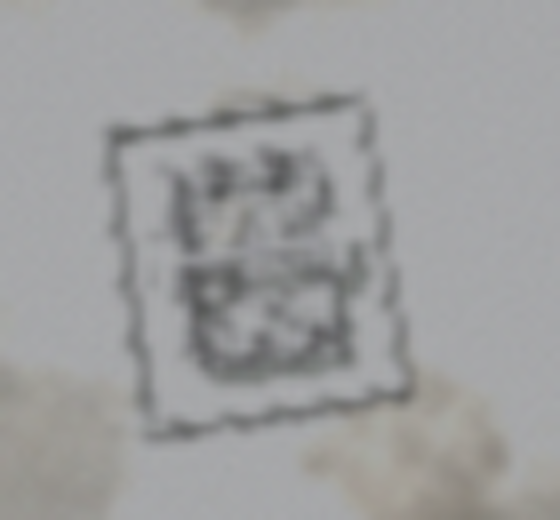

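```bash
python3 -c "
from h import *
print(order.sign_off()); print(r.sense()['clock'])"
```

```text
the job is handed in; nothing more can be done
None
the job is handed in; nothing more can be done
```

The basket is in the drip tray with the spark plug in it, the rod is back in its stand, and I handed the job in at about 57 s of the 72 s. No verdict was reported.

**What I did:** I slid the basket against the pad until the push reached about 6 N, lifted it off its ledges, and carried it to the tray. I set it down slowly, drew the hook out from under the crossbar, and hung the rod until the collar took its weight before letting go.

**What the last checks showed:**
- **Basket:** the last pictures show it upright in about the middle of the tray. An orange spot inside looks like the spark plug.
- **Rod:** the handle's top mark is within a pixel or two of where it was at the start. The arm stopped with the collar seated at TCP z 151.35 mm, then released and backed straight up about 115 mm.
- **Forces:** the forces I read at the wrist never went above about 7 N. They were only read at the end of each move, so brief peaks between readings were not seen.
- **Bystanders:** the other objects look unmoved in the pictures. I did not measure them.

**What disagreed or went unplanned:**
- **Pad depth:** how far the pad had been pressed before lifting came out at 4.5–5.5 mm from force and position. Later in the lift the position alone read more than that, probably because the rod and grip flex.
- **Tilt during the lift:** the basket leaned nose-down by about 40° against the pad. It hung level again once I backed off.

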